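# Fetch the reference box from the back of the parts tray

### The arm

A 6-joint arm with a two-finger parallel gripper is mounted at the origin on the work surface. World frame = base frame: x ahead of the robot, y to its left, z up, the work surface at z = 0. Lengths are in m, angles in rad, forces in N, time in s.
With the tool pointing down it reaches from about 0.25 to 0.725 m from the base axis. Payload 4 kg.
Tool frame: the origin (TCP) lies midway between the tips of the shut fingers; the grasp point (between the pads) lies 19 mm behind it; y points along the fingers, x is the direction in which the jaws open and shut, and the axes are right-handed (so a half turn about y gives the same grasp; the last joint's range is limited). The gripper opens to 85 mm and grips with 20 to 120 N. Pads are 22 mm wide; open, the fingers measure 114 mm over their backs; the gripper's body (76 mm by 85 mm) begins 54 mm behind the grasp point. The pads swing forward as they close: fully open they stand 13 mm farther back than shut.
Start: joints at [-1.304, 0.241, 0.005, 1.335, 0, 1.571], TCP at [0.132, -0.482, 0.231] pointing down, gripper open.
Joint ranges: [-2.72, 2.72], [-1.05, 1.87], [-1.09, 1.28], [-1.99, 2.15], [-1.42, 1.44], [-3.14, 3.14]. Speed limits (rad/s): [2.79, 2.79, 3.14, 3.14, 3.14, 3.14].

### API

Orientations are given as a 3x3 rotation matrix whose columns are the frame's x, y, z axes.
In Python, from cell import robot gives the robot as it stands.
- The arm moves only by the tool jog_arm, never from a script. Its arguments are lists of equal length, an entry for each row: "hand": the finger opening in mm, from 0 to 85.4; "translation": the shift along the tool's x, y, z in mm, a list of three; "spin": the turn about the tool's y in degrees. A call has 1 to 8 rows; each row shifts and turns the pose as measured when the row begins, along the tool's axes as they then stand; what a row does not reach is not made up. A row lasts 1/8 s, in which the tool goes at most 62.5 mm and 10.7 degrees, less where a joint would pass 70% of its speed; a pose out of reach is approached as far as the arm can. A call is refused whole if a number of a shift passes 62.5 or a number of a turn 10.7, either way. A call with a gripper value outside its range is refused whole. The fingers move at their own pace and stop on an object; the grip force is fixed at half the most. Time passes only in rows, so rows that do not move let the fingers close. It gives the time, the measured TCP pose, the force and the opening at its end, in the units of the state.
- robot.get_obs(): the state, without advancing time (a new reading comes with each control period).
- robot.grab_frame(name): name is "scene" or "top"; returns a dict with "pixels" (420x560x3 uint8, red, green, blue), "vertical_fov" (degrees; the focal length in pixels is half the picture's height over the tangent of half this angle, whatever the lens; pixels are square), "cx", "cy" (the principal point, pixels), "xyz" and "rotation" of the camera in the world. Camera axes: x right, y up, looking along -z (the intrinsics and any distortion apply to the point x, -y, -z); pixel columns grow to the right and rows downward; lengths in m; the calibration is good to about 2 mm. A picture is of the moment at which its call begins. There is no depth.
- robot.job_done(): hands the job in, once; it reports no verdict.
The state is a dict: "t": time; "q": joint angles; "qvel": joint speeds; "joint_efforts": joint torques, N m; "position": TCP position; "tcp_rot": TCP orientation; "contact_force": force on the tool from outside, world axes, zero at the start; "moment": the same for the moment, N m; "finger_gap": finger opening in m.
Only numpy, scipy, OpenCV 4.12 (cv2) and the standard library are available. Lean on these libraries where they do the work, as an engineer would, in place of code of your own. Each camera call takes 0.05 s, during which the arm holds its last target.

### The job

The low metal reference box at the back of the parts tray is needed in the test nest, but the capacitor can and the filter block stand in its way: first set both of these upright on the rubber mat, then lay the reference box flat in the nest, on the marked outline between the two end stops. Only then stand the capacitor can and the filter block back in the tray, each upright on the very spot where it stood at the start, and leave the relay, the jar and the heat sink where they are.

Things in the scene. Friction and masses are not known exactly. Their poses are not given: they have to be found in the camera images.
- capacitor_center (a point): Centre of the capacitor can, loose: an upright round grey can, diameter 52 mm, 100 mm tall (3 mm terminals on top), half-way up (50 mm above its underside), about 0.2 to 0.4 kg. It stands in the front half of the tray beside the filter block with 16 to 22 mm between them (which is left and which right varies), its rear 7 to 15 mm in front of the reference box: take it by its upper third, above the level of the reference box.
- filter_center (a point): Centre of the filter block, loose: an upright square steel block, 48 x 48 mm, 100 mm tall (5 mm tabs on top), half-way up (50 mm above its underside), about 0.25 to 0.5 kg; x and y axes square to its faces. It stands in the front half of the tray beside the capacitor can, its rear 8 to 18 mm in front of the reference box: take it by its upper third, above the level of the reference box.
- refbox_center (a point): Centre of the reference box, loose: a low die-cast aluminium box, 44 mm (its x) by 100 mm (its y), 42 mm tall, two flush sockets on top, half-way up (21 mm above its underside), about 0.2 to 0.4 kg. It lies in the rear half of the tray, long side along the tray's y, behind the can and the block; it can only be gripped across its 44 mm width, with one finger where they stand. 35 to 42 mm are free between it and the tray's rear wall.
- tray: The fixed grey plastic parts tray, 172 mm (its x) by 236 mm (its y), floor 4 mm thick, rim 14 mm high, walls 4 mm. Origin under its centre at table level; its x axis points to its rear, away from the robot.
- mat: The fixed blue-grey rubber mat, the side area for the can and the block: 170 mm (its x) by 220 mm (its y), 3 mm thick. Origin under its centre at table level. The jar stands near its corner at +x, +y; the rest is free.
- nest_seat (a point): Centre of the marked outline (44 mm along its x, 100 mm along its y) on the top face of the fixed test nest, a dark steel plate 110 x 160 mm, 6 mm thick. The box belongs on the outline with its long side along this y (either way round). An end stop 50 mm wide and 12 mm high above the plate stands across each end of y, their inner faces 128 mm apart; the sides along y are open.
- relay: A small clear relay, 28 x 22 mm, 34 mm tall, loose, in the rear left (+x, +y) corner of the tray beside the reference box, 20 to 40 mm from its end; not to be moved. Origin at the centre of its underside.
- jar: A small amber jar, diameter 32 mm, 36 mm tall, loose, near the +x, +y corner of the mat; not to be moved. Origin at the centre of its underside.
- heatsink: A finned aluminium heat sink, 50 x 60 mm, 30 mm tall, loose on the table behind the task's things; not to be moved. Origin at the centre of its underside.
There are look-alikes about, which are no part of the job. Leave any orange look-alike of the part that bears capacitor_center alone.

How it is judged:
On the way, in this order (a step that is already met when the one before it is completed fails the run):
1. the can and the block both stand on the mat, the reference box still in its place in the tray (x of capacitor_center in the frame of mat between -0.085 and 0.085 m and y of capacitor_center in the frame of mat between -0.11 and 0.11 m and height (world z) of each of capacitor_center, filter_center below 0.063 m and angle between each of capacitor_center, filter_center's own z axis and vertical below 0.12 rad and x of filter_center in the frame of mat between -0.085 and 0.085 m and y of filter_center in the frame of mat between -0.11 and 0.11 m and distance of refbox_center from where it was at the start of the episode below 0.02 m and linear speed of each of capacitor, filter, refbox below 0.02 m/s), for 0.2 s.
2. the reference box lies in the nest on its outline, the can and the block still on the mat (horizontal distance between refbox_center and nest_seat below 0.013 m and angle between the y axis of refbox_center and the y axis of nest_seat, either way round below 0.2 rad and height (world z) of refbox_center below 0.033 m and angle between refbox_center's own z axis and vertical below 0.1 rad and x of capacitor_center in the frame of mat between -0.085 and 0.085 m and y of capacitor_center in the frame of mat between -0.11 and 0.11 m and height (world z) of each of capacitor_center, filter_center below 0.063 m and angle between each of capacitor_center, filter_center's own z axis and vertical below 0.12 rad and x of filter_center in the frame of mat between -0.085 and 0.085 m and y of filter_center in the frame of mat between -0.11 and 0.11 m and linear speed of each of capacitor, filter, refbox below 0.02 m/s), for 0.2 s.
At the end, for the whole second after the job is handed in: The reference box lies flat on the nest, centre within 13 mm of the outline's centre and turned less than 0.2 rad (11 degrees) from it; the capacitor can and the filter block stand upright (within 0.1 rad), each within 15 mm of where it stood at the start; all are at rest and released (horizontal distance between refbox_center and nest_seat below 0.013 m and angle between the y axis of refbox_center and the y axis of nest_seat, either way round below 0.2 rad and height (world z) of refbox_center below 0.033 m and angle between each of refbox_center, capacitor_center, filter_center's own z axis and vertical below 0.1 rad and distance of each of capacitor_center, filter_center from where it was at the start of the episode below 0.015 m and linear speed of each of capacitor, filter, refbox below 0.02 m/s); the robot touches nothing.
It fails at once if the can, the block or the box is tipped by more than 35 degrees (angle between any of capacitor_center, filter_center, refbox_center's own z axis and vertical above 0.61 rad).
It fails at once if the relay, the jar or the heat sink is moved by more than 25 mm (distance of any of relay, jar, heatsink from where it was at the start of the episode above 0.025 m).
It also fails if it takes over 128 s, if anything falls off the work surface, if the arm or the gripper's body presses on something with over 40 N, if the wrist force passes 120 N, or if a joint passes its speed limit or range.

## Working session

There is one attempt and no reset: what is moved stays moved. The work goes in short steps, Python scripts to look and compute and a tool call to move; the robot and the scene stay as the last step left them, time stands still between calls to the robot, and variables do not carry over. Pictures are saved under pics/ and viewed, and the job is handed in when it is done.

Besides the shell and the picture viewer there is one more tool, called as name(argument=value, ...), one argument or row to a line, values as JSON. jog_arm: Moves the arm, as the interface text tells. Its arguments: {"type":"object","properties":{"hand":{"type":"array"},"translation":{"type":"array"},"spin":{"type":"array"}},"required":["hand","translation","spin"]}

```bash
ls; mkdir -p pics; python3 - <<'E'
from cell import robot
import cv2
o=robot.get_obs()
for k,v in o.items(): print(k,v)
for n in("scene","top"):
    f=robot.grab_frame(n)
    print(n,{k:v for k,v in f.items() if k!="pixels"})
    cv2.imwrite(f"pics/{n}0.png",f["pixels"][:,:,::-1])
E
```

```text
pics
t 0.0
q [-1.30399014e+00  2.41399122e-01  3.72172658e-03  1.33518437e+00
  7.96376227e-06  1.57079267e+00]
qvel [-0.00012313 -0.00102135  0.00108868  0.00186901  0.001472    0.0002707 ]
joint_efforts [ 1.75713962e-03 -3.72315753e+01  2.52408493e+01  1.69476634e-02
  1.14992440e-04  3.29860427e-06]
position [ 0.13166296 -0.48170329  0.23041891]
tcp_rot [[ 2.63654935e-01 -5.36875672e-04  9.64616912e-01]
 [-9.64614850e-01  1.99446119e-03  2.63655482e-01]
 [-2.06544120e-03 -9.99997867e-01  7.97128931e-06]]
contact_force [-0.05403575  0.14152972 -0.04054272]
moment [-0.03081867 -0.01583624 -0.00211585]
finger_gap 0.08501273618389908
scene {'vertical_fov': 45.92481867224686, 'cx': 278.2237956871435, 'cy': 201.7294112210554, 'xyz': array([1.31031807, 0.53717505, 0.81470532]), 'rotation': array([[-0.53360715, -0.56124653,  0.63266559],
       [ 0.84562121, -0.34193313,  0.40988596],
       [-0.01371775,  0.75371352,  0.65705993]])}
top {'vertical_fov': 49.04901112935355, 'cx': 273.85323370973344, 'cy': 210.73942813415434, 'xyz': array([0.3996563 , 0.06763199, 1.28143959]), 'rotation': array([[ 0.01112794,  0.98814485, -0.15312062],
       [-0.99992673,  0.0102669 , -0.00641284],
       [-0.00476474,  0.15318076,  0.9881867 ]])}
```

View pics/scene0.png

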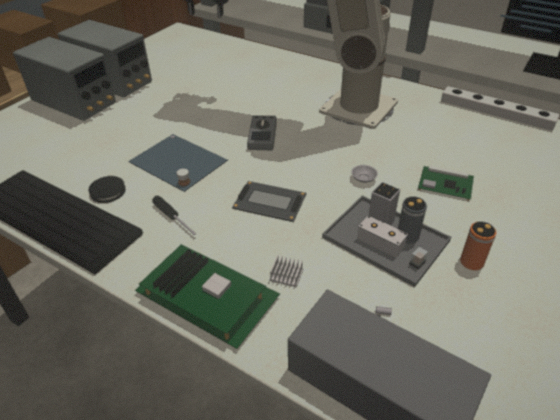

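View pics/top0.png

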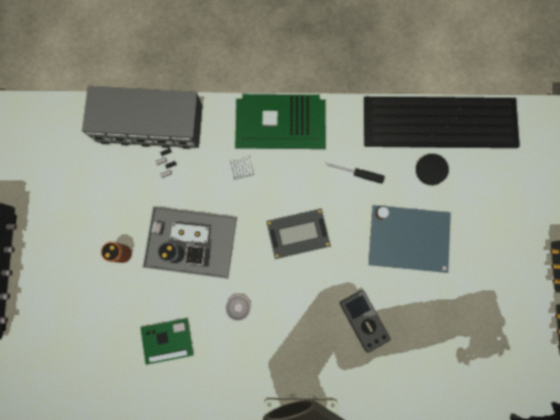

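The top view shows the tray at about (190,242), with the reference box (190,232), can (170,252) and block (196,254). The nest is at (298,233) and the mat at (410,238), with the jar at (383,213). There are two can candidates: the dark grey can inside the tray at (170,252) and an orange look-alike outside it at (115,251). The grey one fits the description, so I'll confirm it with an enlarged crop.

```bash
cat > h.py <<'E'
import numpy as np, cv2
from cell import robot
def K(f):
    h=f["pixels"].shape[0]; F=h/2/np.tan(np.radians(f["vertical_fov"])/2); return F
def ray(f,u,v):
    F=K(f); d=np.array([(u-f["cx"])/F,-(v-f["cy"])/F,-1.0]); return np.array(f["rotation"])@d
def onz(f,u,v,z):
    d=ray(f,u,v); c=np.array(f["xyz"]); return c+d*(z-c[2])/d[2]
def proj(f,p):
    c=np.array(f["rotation"]).T@(np.array(p)-f["xyz"]); F=K(f)
    return np.array([f["cx"]+F*c[0]/-c[2], f["cy"]-F*c[1]/-c[2]])
def crop(f,x0,y0,x1,y1,s,name):
    im=f["pixels"][y0:y1,x0:x1,::-1]
    im=cv2.resize(im,None,fx=s,fy=s,interpolation=cv2.INTER_CUBIC)
    im=np.clip(im.astype(float)*1.4,0,255).astype(np.uint8)
    cv2.imwrite(name,im)
E
python3 - <<'E'
from h import *
import pickle
T=robot.grab_frame("top");S=robot.grab_frame("scene")
pickle.dump((T,S),open("f0.pkl","wb"))
crop(T,95,195,245,290,5,"pics/t1.png")
crop(S,315,170,505,290,4,"pics/s1.png")
crop(T,255,195,455,280,4,"pics/t2.png")
E
```

```text
(no output)
```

View pics/t1.png

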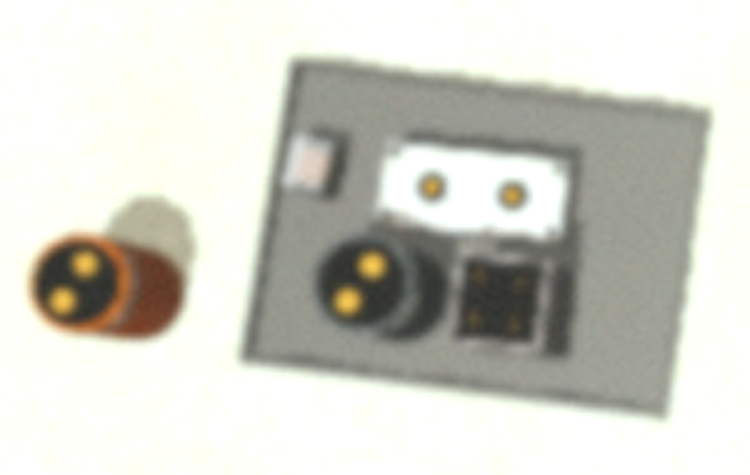

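View pics/s1.png

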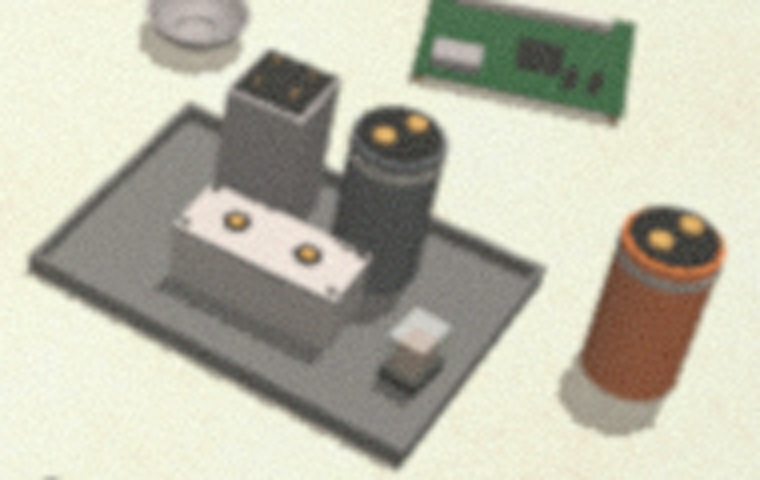

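View pics/t2.png

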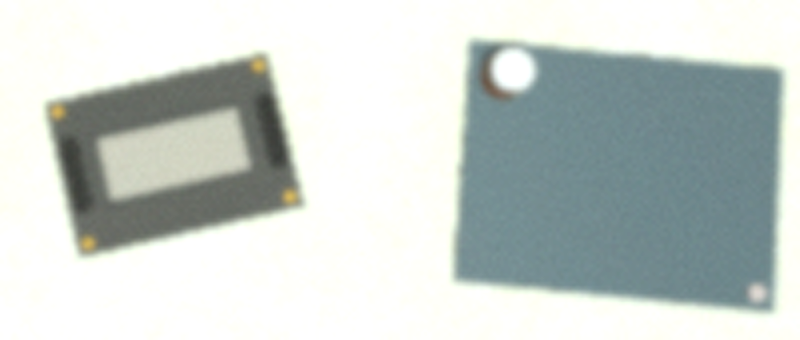

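The crop confirms the target: the grey can sits inside the tray beside the filter block, at (168,252) in the top view. The orange one at about (110,252) is outside the tray and stays untouched. Next I'll measure everything.

```bash
cat > m.py <<'E'
from h import *
import pickle
T,S=pickle.load(open("f0.pkl","rb"))
hsvT=cv2.cvtColor(T["pixels"],cv2.COLOR_RGB2HSV).astype(int)
hsvS=cv2.cvtColor(S["pixels"],cv2.COLOR_RGB2HSV).astype(int)
def comps(mask,box,amin=3):
    x0,y0,x1,y1=box; m=np.zeros(mask.shape,np.uint8); m[y0:y1,x0:x1]=mask[y0:y1,x0:x1]
    n,l,s,c=cv2.connectedComponentsWithStats(m,connectivity=8)
    return [(tuple(np.round(c[i],2)),s[i,4]) for i in range(1,n) if s[i,4]>=amin]
def rect(f,mask,box,z,hull=True):
    x0,y0,x1,y1=box; m=np.zeros(mask.shape,np.uint8); m[y0:y1,x0:x1]=mask[y0:y1,x0:x1]
    cs,_=cv2.findContours(m,cv2.RETR_EXTERNAL,cv2.CHAIN_APPROX_NONE)
    c=max(cs,key=cv2.contourArea)[:,0,:]
    P=np.array([onz(f,u,v,z)[:2] for u,v in c])*1000
    r=cv2.minAreaRect(P.astype(np.float32)); return np.round(r[0],1),np.round(r[1],1),round(r[2],1)
E
python3 - <<'E'
from m import *
for f,h,box,n in((T,hsvT,(95,195,245,290),"T"),(S,hsvS,(315,170,505,290),"S")):
    gold=((h[...,0]>12)&(h[...,0]<32)&(h[...,1]>110)&(h[...,2]>110)).astype(np.uint8)
    print(n,comps(gold,box,2))
for p in [(225,225),(150,210),(300,220),(298,232),(400,240),(250,200)]: print(p,hsvT[p[1],p[0]],)
dark=(hsvT[...,2]<165).astype(np.uint8)
print("tray",rect(T,dark,(140,200,245,285),0.014))
print("nest",rect(T,dark,(260,200,340,265),0.006))
print("mat",rect(T,((hsvT[...,1]>50)&(hsvT[...,0]>85)&(hsvT[...,0]<115)&(hsvT[...,2]<185)).astype(np.uint8),(360,195,460,280),0.003))
E
```

```text
T [((np.float64(180.71), np.float64(232.0)), np.int32(7)), ((np.float64(197.0), np.float64(233.5)), np.int32(6)), ((np.float64(116.1), np.float64(243.9)), np.int32(10)), ((np.float64(111.5), np.float64(247.29)), np.int32(14)), ((np.float64(169.0), np.float64(247.5)), np.int32(16)), ((np.float64(119.38), np.float64(250.75)), np.int32(8)), ((np.float64(106.89), np.float64(254.72)), np.int32(18)), ((np.float64(164.0), np.float64(254.65)), np.int32(17)), ((np.float64(118.0), np.float64(255.75)), np.int32(4)), ((np.float64(115.5), np.float64(259.0)), np.int32(6)), ((np.float64(110.0), np.float64(260.0)), np.int32(5))]
S [((np.float64(418.87), np.float64(200.2)), np.int32(15)), ((np.float64(410.87), np.float64(203.2)), np.int32(15)), ((np.float64(373.8), np.float64(224.6)), np.int32(5)), ((np.float64(487.28), np.float64(225.61)), np.int32(18)), ((np.float64(480.0), np.float64(229.5)), np.int32(18)), ((np.float64(391.5), np.float64(233.0)), np.int32(8))]
(225, 225) [ 37  20 116]
(150, 210) [ 45  19 190]
(300, 220) [55 20 77]
(298, 232) [ 36  23 153]
(400, 240) [ 95  54 103]
(250, 200) [ 43  18 194]
tray (array([508.6, 306.4]), array([240.9, 176.1]), 83.3)
nest (array([535.2,   8. ]), array([113.2, 163.9]), 13.6)
mat (array([ 524.1, -302.8]), array([208.3, 158.8]), 85.5)
```

```bash
python3 - <<'E'
from m import *
def mid(f,a,b,z): 
    A=onz(f,*a,z)*1000;B=onz(f,*b,z)*1000; return np.round((A+B)/2,1)[:2],round(float(np.degrees(np.arctan2(*(A-B)[1::-1]))),1),round(float(np.linalg.norm(A-B)),1)
print("can T",mid(T,(169,247.5),(164,254.65),.107))
print("can S",mid(S,(418.87,200.2),(410.87,203.2),.107))
print("box T",mid(T,(180.71,232),(197,233.5),.046))
print("box S",mid(S,(373.8,224.6),(391.5,233),.046))
# white top of ref box
w=(hsvT[...,2]>165).astype(np.uint8)
print("box white T",rect(T,w,(168,220,214,245),.046))
w=((hsvS[...,2]>135)).astype(np.uint8)
print("box white S",rect(S,w,(355,214,410,250),.046))
dark=(hsvT[...,2]<160).astype(np.uint8)
print("mat",rect(T,dark,(360,195,460,280),0.003))
# seat
w=(hsvT[...,2]>115).astype(np.uint8)
print("seat T",rect(T,w,(276,219,320,248),.006))
np.set_printoptions(linewidth=250)
print(hsvT[240:272,183:212,2])
E
```

```text
can T (array([474.7, 347.9]), -33.0, 21.9)
can S (array([475.1, 347.9]), 148.7, 21.5)
box T (array([528.6, 304.4]), 85.3, 44.3)
box S (array([527. , 303.4]), -95.7, 44.1)
box white T (array([527.9, 303.9]), array([96.7, 40.3]), 84.6)
box white S (array([528.8, 303.7]), array([99.3, 43.8]), 85.8)
mat (array([ 525.3, -301.6]), array([223.2, 172.1]), 85.0)
seat T (array([535.3,   7.9]), array([ 43.7, 100. ]), 13.7)
[[163 170 174 176 175 177 176 176 166 159 163 173 178 183 183 182 181 183 187 192 183 165 158 152 126  86  76  82  94]
 [121 128 133 137 138 141 141 141 133 128 137 145 148 152 151 151 151 156 166 176 170 147 128 127 110  83  73  83  98]
 [ 87  90  94 102 109 110 114 110 111 108 110 110 109 108 107 108 108 116 130 141 141 124 112 108  91  75  73  82  97]
 [ 74  77  83  94 107 107 110 108 107 103  99  92  81  80  78  77  78  84  94 100 102  97  90  85  77  69  74  83  97]
 [ 73  74  81  96 112 114 111 108 108 104 102  88  79  76  76  75  76  76  75  78  80  77  77  75  72  71  73  83  98]
 [ 72  73  82  95 111 114 108 101  99 100 100  95  91  93  91  89  83  79  76  76  74  76
[... 2424 characters left out ...]
111 111 112 112 111 110 106 105 105 105 105 106 109 109 105 103  98  91  87  85  85  86  93 106 113 114]
 [113 113 111 113 114 111 113 111 113 111 110 111 110 109 111 113 111 109 110 107 105 103 102 101 103 107 111 115 112]
 [109 109 112 113 113 113 114 111 115 113 111 113 111 114 115 113 112 113 113 113 111 113 111 113 108 113 114 115 116]
 [107 105 108 107 113 112 111 113 112 114 112 114 115 113 113 114 112 112 114 113 113 114 113 114 115 113 115 116 115]
 [ 97  96  97 102 104 105 104 105 106 109 110 112 112 114 111 114 112 113 114 113 115 115 111 114 115 114 114 115 114]
 [103  99  97 100 103 100  97  96 101 104 105 106 106 108 109 109 114 112 113 114 113 114 114 116 113 114 114 114 116]]
```

```bash
python3 - <<'E'
from m import *
crop(T,155,215,220,275,11,"pics/t3.png")
crop(S,360,175,430,250,9,"pics/s3.png")
E
```

```text
(no output)
```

View pics/t3.png

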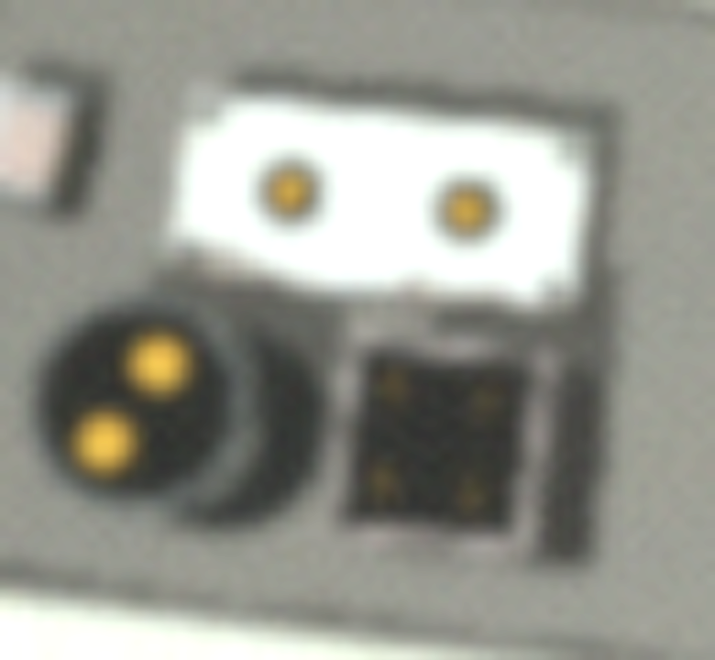

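View pics/s3.png

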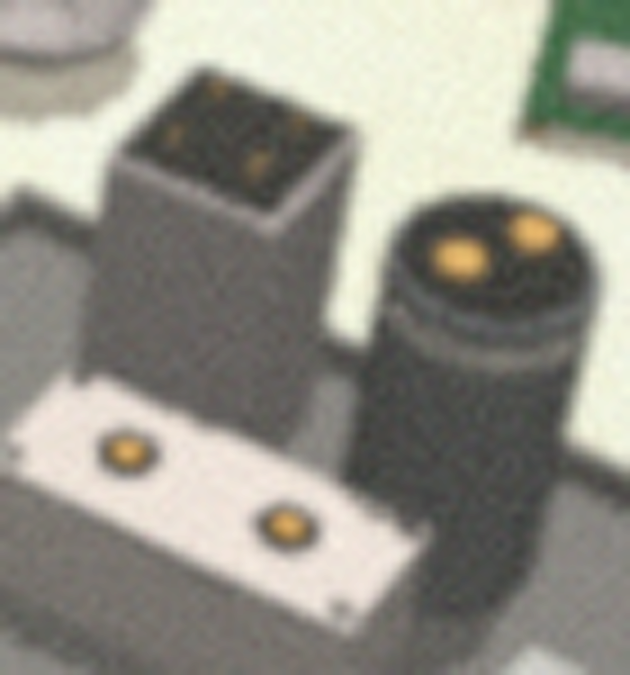

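```bash
python3 - <<'E'
from m import *
def g(f,pts,s,ox,oy,z):
    P=np.array([onz(f,(x+.5)/s-.5+ox,(y+.5)/s-.5+oy,z)[:2]*1000 for x,y in pts]); 
    e=[np.degrees(np.arctan2(*(P[(i+1)%4]-P[i])[::-1])) for i in range(4)]
    return P.mean(0).round(1),np.round(e,1),np.round([np.linalg.norm(P[(i+1)%4]-P[i]) for i in range(4)],1)
print(g(T,[(392,385),(488,402),(470,495),(382,480)],11,155,215,.109))
print(g(T,[(370,345),(525,355),(508,528),(345,520)],11,155,215,.104))
print(g(S,[(175,135),(215,90),(298,124),(260,162)],9,360,175,.109))
print(g(S,[(115,152),(205,65),(352,128),(270,213)],9,360,175,.104))
# jar, relay approx
print("relay",onz(T,157,227,.038)); print("jar",onz(T,383,213,.036))
print("ornge",onz(T,109,251,.104),"silver disc",onz(T,238,306,.0),"multimeter",onz(T,365,320,0.03), onz(T,353,292,.02))
print("heatsink",onz(T,242,167,0.03))
E
```

```text
(array([466.4, 277.2]), array([-99.4, 171. ,  81. ,  -3.8]), array([22.7, 21.7, 20.7, 22. ]))
(array([467.6, 277.2]), array([-93.1, 176.4,  87.8,  -5.9]), array([36.2, 40.1, 37.9, 40.8]))
(array([469., 278.]), array([176.3,  85.6,  -7. , -86.9]), array([21.5, 22.8, 18.6, 21.9]))
(array([467.3, 277.5]), array([173.1,  84. ,  -6.6, -92.4]), array([43.7, 41.3, 41.1, 41.7]))
relay [0.54423333 0.39328704 0.038     ]
jar [ 0.58948625 -0.22263696  0.036     ]
ornge [0.47349366 0.49585537 0.104     ] silver disc [0.33397746 0.17092019 0.        ] multimeter [ 0.30295785 -0.16915359  0.03      ] [ 0.37554804 -0.14012326  0.02      ]
heatsink [0.71627894 0.16610552 0.03      ]
```

```bash
cat > p.py <<'E'
from h import *
from scipy.spatial.transform import Rotation as R
import sys
def plan(x,y,z,yaw,n=None,mx=55,ms=9,hand=None):
    """rows toward target mm / deg, tool-axes"""
    o=robot.get_obs(); p=np.array(o["position"])*1000; M=np.array(o["tcp_rot"])
    y0=np.degrees(np.arctan2(M[1,0],M[0,0])); d=np.array([x,y,z])-p; dy=(yaw-y0+180)%360-180
    k=int(np.ceil(max(np.linalg.norm(d)/mx,abs(dy)/ms,1)))
    if n: k=max(k,n)
    tr=[];sp=[];
    for i in range(k):
        tr.append(np.round(M.T@d/k,1).tolist()); sp.append(round(-dy/k,1))
        M=M@R.from_rotvec([0,np.radians(-dy/k),0]).as_matrix()
    print("t",round(o["t"],2),"pos",p.round(1),"yaw",round(y0,1),"gap",round(o["finger_gap"]*1000,1),"F",np.round(o["contact_force"],1),"tilt",np.degrees(M[:2,1]).round(2))
    print(k,"rows");print(tr);print(sp)
if __name__=="__main__":
    a=[float(v) for v in sys.argv[1:]]
    plan(*a[:4],n=int(a[4]) if len(a)>4 else None,mx=a[5] if len(a)>5 else 55)
E
python3 p.py 475 348 210 -5.5
```

```text
t 0.2 pos [ 131.7 -481.9  230.7] yaw -74.7 gap 85.5 F [-0.4  1.1  0.2] tilt [-0.02  0.07]
17 rows
[[-41.8, 1.3, 32.3], [-39.4, 1.3, 35.2], [-36.8, 1.3, 37.9], [-34.0, 1.3, 40.5], [-31.0, 1.3, 42.8], [-27.9, 1.3, 44.9], [-24.7, 1.3, 46.7], [-21.3, 1.3, 48.4], [-17.8, 1.3, 49.7], [-14.2, 1.3, 50.9], [-10.6, 1.3, 51.8], [-6.9, 1.3, 52.4], [-3.1, 1.3, 52.7], [0.6, 1.3, 52.8], [4.4, 1.3, 52.6], [8.1, 1.3, 52.2], [11.8, 1.3, 51.5]]
[np.float64(-4.1), np.float64(-4.1), np.float64(-4.1), np.float64(-4.1), np.float64(-4.1), np.float64(-4.1), np.float64(-4.1), np.float64(-4.1), np.float64(-4.1), np.float64(-4.1), np.float64(-4.1), np.float64(-4.1), np.float64(-4.1), np.float64(-4.1), np.float64(-4.1), np.float64(-4.1), np.float64(-4.1)]
```

jog_arm(
  hand=[85,85,85,85,85,85,85,85],
  translation=[
    [-42,1,32],
    [-39,1,35],
    [-37,1,38],
    [-34,1,40],
    [-31,1,43],
    [-28,1,45],
    [-25,1,47],
    [-21,1,48],
  ],
  spin=[-4,-4,-4,-4,-4,-4,-4,-4],
)

```text
t: 1.2
position: [0.2952, -0.083, 0.2219]
tcp_rot: [[0.74, 0.004, 0.672], [-0.672, 0.001, 0.74], [0.002, -1.0, 0.003]]
contact_force: [1.1, -0.3, -1.1]
finger_gap: 0.0849
```

```bash
python3 p.py 475 348 210 -5.5
```

```text
t 1.2 pos [295.2 -83.  221.9] yaw -42.2 gap 84.9 F [ 1.1 -0.3 -1.1] tilt [0.22 0.07]
9 rows
[[-17.4, 1.5, 48.9], [-13.9, 1.5, 50.0], [-10.3, 1.5, 50.9], [-6.6, 1.5, 51.5], [-3.0, 1.5, 51.8], [0.7, 1.5, 51.9], [4.4, 1.5, 51.7], [8.1, 1.5, 51.2], [11.7, 1.5, 50.5]]
[np.float64(-4.1), np.float64(-4.1), np.float64(-4.1), np.float64(-4.1), np.float64(-4.1), np.float64(-4.1), np.float64(-4.1), np.float64(-4.1), np.float64(-4.1)]
```

Tracking is good, so I'll continue.

jog_arm(
  hand=[85,85,85,85,85,85,85,85],
  translation=[
    [-17,1,49],
    [-14,1,50],
    [-10,1,51],
    [-7,1,52],
    [-3,1,52],
    [1,2,52],
    [4,2,52],
    [8,2,51],
  ],
  spin=[-4,-4,-4,-4,-4,-4,-4,-4],
)

```text
t: 2.2
position: [0.4565, 0.3163, 0.2121]
tcp_rot: [[0.988, 0.009, 0.155], [-0.155, -0.001, 0.988], [0.009, -1.0, 0.001]]
contact_force: [0.0, 0.1, 0.0]
finger_gap: 0.0849
```

```bash
python3 p.py 475 348 180 -5.5
```

```text
t 2.2 pos [456.5 316.3 212.1] yaw -8.9 gap 84.9 F [0.  0.1 0. ] tilt [ 0.51 -0.03]
1 rows
[[13.1, 32.2, 34.2]]
[np.float64(-3.4)]
```

jog_arm(
  hand=[85,85,85],
  translation=[
    [7,16,17],
    [6,16,17],
    [0,0,0],
  ],
  spin=[-2,-1,0],
)

```text
t: 2.58
position: [0.4749, 0.3531, 0.177]
tcp_rot: [[0.995, 0.007, 0.096], [-0.096, -0.001, 0.995], [0.007, -1.0, -0.001]]
contact_force: [-0.5, -0.1, 0.1]
finger_gap: 0.085
```

```bash
python3 p.py 475 348 66 -5.5 4; python3 - <<'E'
from h import *
S=robot.grab_frame("scene");T=robot.grab_frame("top")
crop(S,315,100,505,290,3,"pics/s4.png"); crop(T,95,195,245,290,5,"pics/t4.png")
E
```

```text
t 2.58 pos [474.9 353.1 177. ] yaw -5.5 gap 85.0 F [-0.5 -0.1  0.1] tilt [ 0.42 -0.08]
4 rows
[[-0.1, 27.8, -1.2], [-0.1, 27.8, -1.2], [-0.1, 27.8, -1.2], [-0.1, 27.8, -1.2]]
[np.float64(-0.0), np.float64(-0.0), np.float64(-0.0), np.float64(-0.0)]
```

View pics/s4.png

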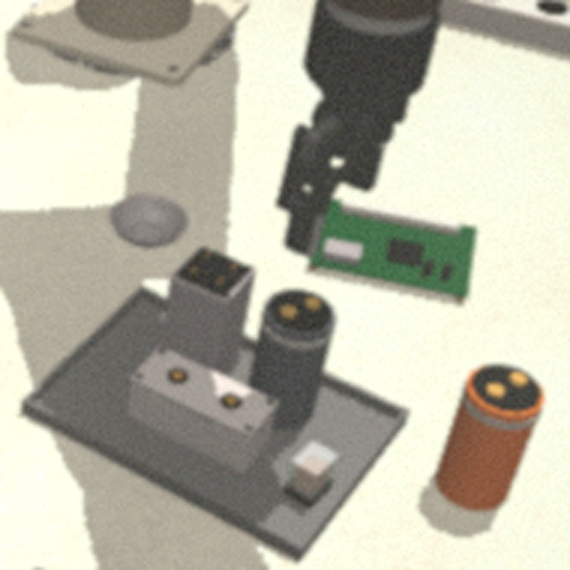

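```bash
python3 - <<'E'
from h import *
S=robot.grab_frame("scene");T=robot.grab_frame("top")
p=np.array(robot.get_obs()["position"])
for q in(p,p+[.043,0,.013],p-[.043,0,-.013]): print(proj(S,q),proj(T,q))
crop(S,370,100,480,220,5,"pics/s5.png")
E
```

```text
[422.71955666 175.83488702] [157.56164648 248.65552369]
[416.32984348 182.10675289] [157.07197349 230.18561707]
[430.97916087 160.12366065] [155.24440829 266.55658084]
```

View pics/s5.png

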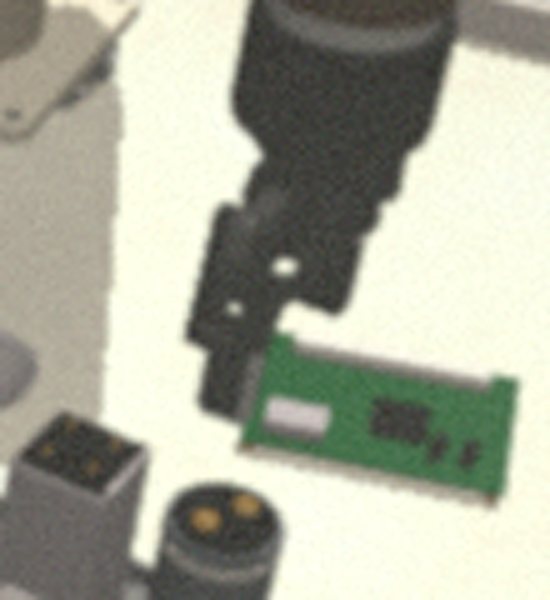

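View pics/t4.png

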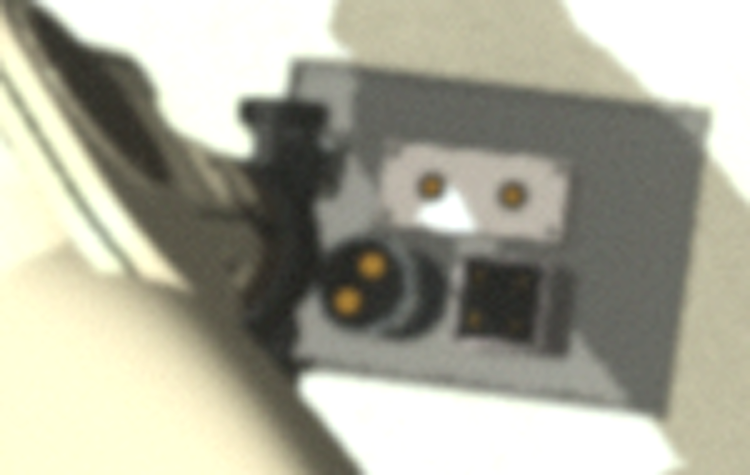

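jog_arm(
  hand=[85,85,85,85,85,85],
  translation=[
    [0,28,-3],
    [0,28,-2],
    [0,25,0],
    [0,20,0],
    [0,12,0],
    [0,0,0],
  ],
  spin=[0,0,0,0,0,0],
)

```text
t: 3.52
position: [0.4796, 0.3454, 0.0721]
tcp_rot: [[0.994, 0.021, 0.104], [-0.104, 0.008, 0.995], [0.02, -1.0, 0.01]]
contact_force: [0.3, 0.7, 0.1]
finger_gap: 0.0849
```

```bash
python3 p.py 475 348 63 -5.5
```

```text
t 3.52 pos [479.6 345.4  72.1] yaw -6.0 gap 84.9 F [0.3 0.7 0.1] tilt [1.21 0.45]
1 rows
[[-5.1, 9.0, 2.0]]
[np.float64(-0.5)]
```

jog_arm(
  hand=[85,85,85],
  translation=[
    [-3,4,1],
    [-2,4,1],
    [0,0,0],
  ],
  spin=[0,0,0],
)

```text
t: 3.9
position: [0.476, 0.349, 0.0661]
tcp_rot: [[0.994, 0.025, 0.104], [-0.104, 0.01, 0.995], [0.023, -1.0, 0.013]]
contact_force: [-0.5, -0.8, -0.2]
finger_gap: 0.0848
```

```bash
python3 p.py 475 348 63 -5.5
```

```text
t 3.9 pos [476.  349.   66.1] yaw -6.0 gap 84.8 F [-0.5 -0.8 -0.2] tilt [1.41 0.6 ]
1 rows
[[-1.0, 3.1, -1.2]]
[np.float64(-0.5)]
```

jog_arm(
  hand=[40,40,40,40,40,40],
  translation=[
    [0,0,0],
    [0,0,0],
    [0,0,0],
    [0,0,0],
    [0,0,0],
    [0,0,0],
  ],
  spin=[0,0,0,0,0,0],
)

```text
t: 4.65
position: [0.4759, 0.3496, 0.0671]
tcp_rot: [[0.994, 0.025, 0.103], [-0.104, 0.012, 0.995], [0.023, -1.0, 0.014]]
contact_force: [-1.5, 1.2, 0.9]
finger_gap: 0.0508
```

```bash
python3 p.py 475 348 63 -5.5
```

```text
t 4.65 pos [475.9 349.6  67.1] yaw -6.0 gap 50.8 F [-1.5  1.2  0.9] tilt [1.41 0.66]
1 rows
[[-0.8, 4.0, -1.7]]
[np.float64(-0.5)]
```

jog_arm(
  hand=[40,40,40,40,40,40],
  translation=[
    [0,-10,0],
    [0,-25,0],
    [0,-35,0],
    [0,-35,0],
    [0,-30,0],
    [0,0,0],
  ],
  spin=[0,0,0,0,0,0],
)

```text
t: 5.4
position: [0.471, 0.3461, 0.2033]
tcp_rot: [[0.994, 0.018, 0.104], [-0.104, 0.006, 0.995], [0.018, -1.0, 0.008]]
contact_force: [0.4, 0.2, -3.7]
finger_gap: 0.0509
```

```bash
python3 p.py 480 -255 215 -5.5 
```

```text
t 5.4 pos [471.  346.1 203.3] yaw -6.0 gap 50.9 F [ 0.4  0.2 -3.7] tilt [1.05 0.33]
11 rows
[[6.5, -1.4, -54.3], [6.5, -1.4, -54.3], [6.5, -1.4, -54.3], [6.4, -1.4, -54.3], [6.4, -1.4, -54.3], [6.3, -1.4, -54.3], [6.3, -1.4, -54.3], [6.2, -1.4, -54.3], [6.2, -1.4, -54.3], [6.2, -1.4, -54.3], [6.1, -1.4, -54.3]]
[np.float64(-0.0), np.float64(-0.0), np.float64(-0.0), np.float64(-0.0), np.float64(-0.0), np.float64(-0.0), np.float64(-0.0), np.float64(-0.0), np.float64(-0.0), np.float64(-0.0), np.float64(-0.0)]
```

jog_arm(
  hand=[40,40,40,40,40,40,40,40],
  translation=[
    [3,-2,-30],
    [7,-2,-50],
    [7,-2,-55],
    [7,-2,-55],
    [7,-2,-55],
    [7,-2,-55],
    [7,-2,-55],
    [7,-2,-55],
  ],
  spin=[0,0,0,0,0,0,0,0],
)

```text
t: 6.4
position: [0.4743, -0.0768, 0.2035]
tcp_rot: [[0.995, -0.001, 0.095], [-0.095, 0.001, 0.995], [-0.001, -1.0, 0.001]]
contact_force: [1.2, 0.3, -3.5]
finger_gap: 0.0511
```

```bash
python3 p.py 489 -254 180 -5.5 
```

```text
t 6.4 pos [474.3 -76.8 203.5] yaw -5.5 gap 51.1 F [ 1.2  0.3 -3.5] tilt [-0.03  0.06]
4 rows
[[7.9, 5.8, -43.7], [7.9, 5.8, -43.7], [7.9, 5.8, -43.7], [7.9, 5.8, -43.7]]
[np.float64(0.0), np.float64(0.0), np.float64(0.0), np.float64(0.0)]
```

jog_arm(
  hand=[40,40,40,40,40],
  translation=[
    [8,2,-44],
    [8,6,-44],
    [8,6,-44],
    [8,6,-35],
    [0,0,0],
  ],
  spin=[0,0,0,0,0],
)

```text
t: 7.02
position: [0.4844, -0.2544, 0.1727]
tcp_rot: [[0.995, -0.013, 0.103], [-0.103, 0.006, 0.995], [-0.014, -1.0, 0.005]]
contact_force: [-0.7, 0.2, -3.6]
finger_gap: 0.0502
```

```bash
python3 p.py 489 -254 67 -5.5 5
```

```text
t 7.03 pos [ 484.4 -254.4  172.7] yaw -5.9 gap 50.2 F [-0.7  0.2 -3.6] tilt [-0.75  0.35]
5 rows
[[1.2, 21.1, 0.1], [1.2, 21.1, 0.1], [1.2, 21.1, 0.1], [1.2, 21.1, 0.1], [1.2, 21.1, 0.1]]
[np.float64(-0.1), np.float64(-0.1), np.float64(-0.1), np.float64(-0.1), np.float64(-0.1)]
```

jog_arm(
  hand=[40,40,40,40,40,40,40],
  translation=[
    [0,20,0],
    [0,25,0],
    [0,25,0],
    [0,15,0],
    [0,8,0],
    [0,4,0],
    [0,0,0],
  ],
  spin=[0,0,0,0,0,0,0],
)

```text
t: 7.9
position: [0.4785, -0.2474, 0.0671]
tcp_rot: [[0.995, -0.023, 0.1], [-0.099, 0.013, 0.995], [-0.024, -1.0, 0.011]]
contact_force: [0.2, 0.7, -2.2]
finger_gap: 0.0511
```

```bash
python3 p.py 489 -254 67 -5.5
```

```text
t 7.9 pos [ 478.5 -247.4   67.1] yaw -5.7 gap 51.1 F [ 0.2  0.7 -2.2] tilt [-1.31  0.76]
1 rows
[[11.1, -0.2, -5.5]]
[np.float64(-0.2)]
```

jog_arm(
  hand=[40,40,85,85,85,85],
  translation=[
    [0,1.5,0],
    [0,1,0],
    [0,0,0],
    [0,0,0],
    [0,0,0],
    [0,0,0],
  ],
  spin=[0,0,0,0,0,0],
)

```text
t: 8.65
position: [0.4807, -0.2485, 0.0681]
tcp_rot: [[0.995, -0.017, 0.1], [-0.099, 0.01, 0.995], [-0.018, -1.0, 0.008]]
contact_force: [0.4, 0.8, 0.3]
finger_gap: 0.0852
```

```bash
python3 p.py 468 277 190 -5.5
```

```text
t 8.65 pos [ 480.7 -248.5   68.1] yaw -5.7 gap 85.2 F [0.4 0.8 0.3] tilt [-0.96  0.57]
10 rows
[[-6.7, -11.6, 52.3], [-6.7, -11.6, 52.3], [-6.7, -11.6, 52.3], [-6.6, -11.6, 52.3], [-6.6, -11.6, 52.3], [-6.6, -11.6, 52.3], [-6.6, -11.6, 52.3], [-6.6, -11.6, 52.3], [-6.6, -11.6, 52.3], [-6.5, -11.6, 52.3]]
[np.float64(-0.0), np.float64(-0.0), np.float64(-0.0), np.float64(-0.0), np.float64(-0.0), np.float64(-0.0), np.float64(-0.0), np.float64(-0.0), np.float64(-0.0), np.float64(-0.0)]
```

Released. Now I'll raise the arm and go back to the filter block.

jog_arm(
  hand=[85,85,85,85,85,85,85,85],
  translation=[
    [0,-30,0],
    [0,-40,0],
    [0,-40,0],
    [0,-10,20],
    [-5,0,50],
    [-5,0,55],
    [-5,0,55],
    [-5,0,55],
  ],
  spin=[0,0,0,0,0,0,0,0],
)

```text
t: 9.65
position: [0.4852, -0.0072, 0.1895]
tcp_rot: [[0.994, -0.021, 0.107], [-0.106, 0.013, 0.994], [-0.022, -1.0, 0.011]]
contact_force: [1.8, -0.4, 0.3]
finger_gap: 0.0852
```

```bash
python3 p.py 468 277 185 -5.5; python3 - <<'E'
from h import *
S=robot.grab_frame("scene");T=robot.grab_frame("top")
cv2.imwrite("pics/s6.png",S["pixels"][:,:,::-1]);cv2.imwrite("pics/t6.png",T["pixels"][:,:,::-1])
E
```

```text
t 9.65 pos [485.2  -7.2 189.5] yaw -6.1 gap 85.2 F [ 1.8 -0.4  0.3] tilt [-1.21  0.77]
6 rows
[[-7.9, 1.4, 46.8], [-7.8, 1.4, 46.8], [-7.7, 1.4, 46.8], [-7.6, 1.4, 46.8], [-7.5, 1.4, 46.8], [-7.5, 1.4, 46.8]]
[np.float64(-0.1), np.float64(-0.1), np.float64(-0.1), np.float64(-0.1), np.float64(-0.1), np.float64(-0.1)]
```

View pics/t6.png

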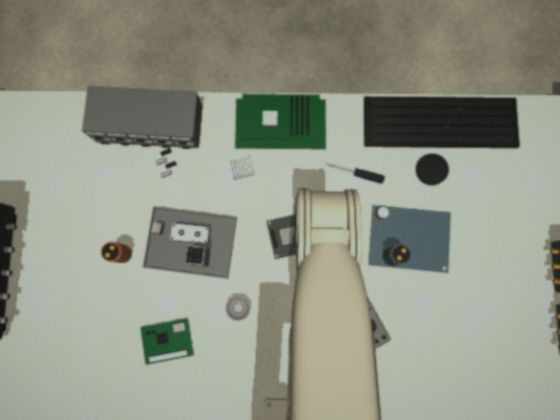

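The top view shows the can upright on the mat at (399,254). The box and block have not moved and the can's place in the tray is empty. Next is the block.

jog_arm(
  hand=[85,85,85,85,85,85,85],
  translation=[
    [-7,1,47],
    [-7,1,47],
    [-8,1,47],
    [-8,1,47],
    [-7,1,47],
    [-7,1,35],
    [0,0,0],
  ],
  spin=[0,0,0,0,0,0,0],
)

```text
t: 10.62
position: [0.4622, 0.2773, 0.1803]
tcp_rot: [[0.995, -0.031, 0.097], [-0.097, 0.01, 0.995], [-0.032, -0.999, 0.007]]
contact_force: [-0.5, -0.5, 0.6]
finger_gap: 0.085
```

```bash
python3 p.py 468 277 66 -6 5
```

```text
t 10.62 pos [462.2 277.3 180.3] yaw -5.6 gap 85.0 F [-0.5 -0.5  0.6] tilt [-1.79  0.6 ]
5 rows
[[1.9, 22.8, -0.1], [1.9, 22.8, -0.1], [1.9, 22.8, -0.1], [1.9, 22.8, -0.1], [1.9, 22.8, -0.1]]
[np.float64(0.1), np.float64(0.1), np.float64(0.1), np.float64(0.1), np.float64(0.1)]
```

jog_arm(
  hand=[85,85,85,85,85,85,85],
  translation=[
    [2,22,1],
    [1,25,1],
    [1,25,1],
    [1,20,1],
    [1,15,1],
    [1,5,0],
    [0,0,0],
  ],
  spin=[0,0,0,0,0,0,0],
)

```text
t: 11.5
position: [0.4645, 0.276, 0.0618]
tcp_rot: [[0.994, -0.036, 0.102], [-0.102, 0.005, 0.995], [-0.036, -0.999, 0.001]]
contact_force: [0.9, 0.2, 0.5]
finger_gap: 0.0847
```

```bash
python3 p.py 468 277 66 -6
```

```text
t 11.5 pos [464.5 276.   61.8] yaw -5.9 gap 84.7 F [0.9 0.2 0.5] tilt [-2.05  0.28]
1 rows
[[3.3, -4.3, 1.4]]
[np.float64(0.1)]
```

jog_arm(
  hand=[85,85,40,40,40,40,40,40],
  translation=[
    [2,-3,1],
    [0,0,0],
    [0,0,0],
    [0,0,0],
    [0,0,0],
    [0,0,0],
    [0,0,0],
    [0,0,0],
  ],
  spin=[0,0,0,0,0,0,0,0],
)

```text
t: 12.5
position: [0.4682, 0.2779, 0.0677]
tcp_rot: [[0.994, -0.032, 0.102], [-0.102, 0.007, 0.995], [-0.032, -0.999, 0.004]]
contact_force: [-0.3, -0.4, 2.2]
finger_gap: 0.0474
```

```bash
python3 p.py 468 277 66 -6; python3 - <<'E'
from h import *
S=robot.grab_frame("scene")
crop(S,315,110,505,290,4,"pics/s7.png")
E
```

```text
t 12.5 pos [468.2 277.9  67.7] yaw -5.9 gap 47.4 F [-0.3 -0.4  2.2] tilt [-1.81  0.43]
1 rows
[[-0.1, 1.7, -0.9]]
[np.float64(0.1)]
```

View pics/s7.png

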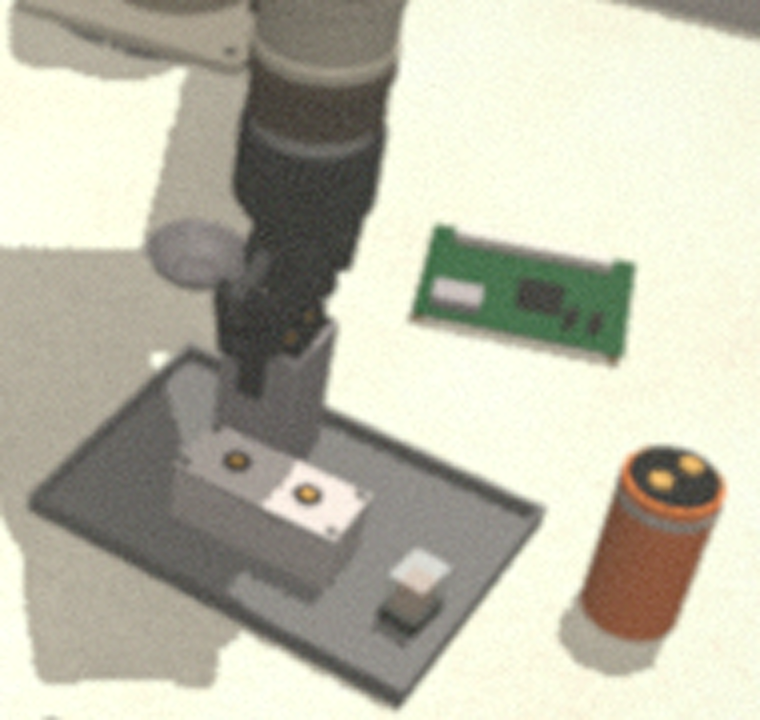

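jog_arm(
  hand=[40,40,40,40,40,40],
  translation=[
    [0,-10,0],
    [0,-25,0],
    [0,-35,0],
    [0,-35,0],
    [0,-35,0],
    [0,-10,0],
  ],
  spin=[0,0,0,0,0,0],
)

```text
t: 13.3
position: [0.4704, 0.2748, 0.2186]
tcp_rot: [[0.994, -0.042, 0.102], [-0.102, 0.001, 0.995], [-0.042, -0.999, -0.003]]
contact_force: [0.4, -1.4, -3.7]
finger_gap: 0.0472
```

```bash
python3 p.py 481 -345 215 -5.5 
```

```text
t 13.3 pos [470.4 274.8 218.6] yaw -5.9 gap 47.2 F [ 0.4 -1.4 -3.7] tilt [-2.39  0.07]
12 rows
[[6.2, 0.2, -51.3], [6.1, 0.2, -51.3], [6.1, 0.2, -51.3], [6.1, 0.2, -51.3], [6.1, 0.2, -51.3], [6.0, 0.2, -51.3], [6.0, 0.2, -51.3], [6.0, 0.2, -51.3], [6.0, 0.2, -51.3], [5.9, 0.2, -51.3], [5.9, 0.2, -51.3], [5.9, 0.2, -51.3]]
[np.float64(-0.0), np.float64(-0.0), np.float64(-0.0), np.float64(-0.0), np.float64(-0.0), np.float64(-0.0), np.float64(-0.0), np.float64(-0.0), np.float64(-0.0), np.float64(-0.0), np.float64(-0.0), np.float64(-0.0)]
```

jog_arm(
  hand=[40,40,40,40,40,40,40,40],
  translation=[
    [3,0,-30],
    [6,0,-50],
    [6,0,-50],
    [6,0,-50],
    [6,0,-50],
    [6,0,-50],
    [6,0,-50],
    [6,0,-50],
  ],
  spin=[0,0,0,0,0,0,0,0],
)

```text
t: 14.3
position: [0.4727, -0.1154, 0.2086]
tcp_rot: [[0.994, -0.055, 0.093], [-0.093, 0.001, 0.996], [-0.055, -0.998, -0.004]]
contact_force: [0.9, -0.5, -3.3]
finger_gap: 0.0473
```

```bash
python3 p.py 481 -345 205 -5.5 
```

```text
t 14.3 pos [ 472.7 -115.4  208.6] yaw -5.4 gap 47.3 F [ 0.9 -0.5 -3.3] tilt [-3.17  0.05]
5 rows
[[6.0, 0.6, -45.6], [6.0, 0.6, -45.6], [6.0, 0.6, -45.6], [6.0, 0.6, -45.6], [6.1, 0.6, -45.6]]
[np.float64(0.0), np.float64(0.0), np.float64(0.0), np.float64(0.0), np.float64(0.0)]
```

jog_arm(
  hand=[40,40,40,40,40,40,40],
  translation=[
    [6,0,-45],
    [6,0,-45],
    [6,0,-45],
    [6,0,-45],
    [6,0,-40],
    [1,0,-3],
    [0,0,0],
  ],
  spin=[0,0,0,0,0,0,0],
)

```text
t: 15.18
position: [0.4762, -0.3485, 0.1954]
tcp_rot: [[0.992, -0.071, 0.1], [-0.099, 0.012, 0.995], [-0.072, -0.997, 0.005]]
contact_force: [0.0, -0.1, -3.3]
finger_gap: 0.047
```

```bash
python3 p.py 483 -345 68 -5.5 6
```

```text
t 15.18 pos [ 476.2 -348.5  195.4] yaw -5.7 gap 47.0 F [ 0.  -0.1 -3.3] tilt [-4.07  0.69]
6 rows
[[2.6, 21.1, 0.6], [2.6, 21.1, 0.6], [2.6, 21.1, 0.6], [2.6, 21.1, 0.6], [2.6, 21.1, 0.6], [2.6, 21.1, 0.6]]
[np.float64(-0.0), np.float64(-0.0), np.float64(-0.0), np.float64(-0.0), np.float64(-0.0), np.float64(-0.0)]
```

jog_arm(
  hand=[40,40,40,40,40,40,40,40],
  translation=[
    [2,20,0],
    [2,25,0],
    [2,25,0],
    [2,25,0],
    [2,18,0],
    [1,8,0],
    [0,4,0],
    [0,0,0],
  ],
  spin=[0,0,0,0,0,0,0,0],
)

```text
t: 16.18
position: [0.4789, -0.3382, 0.0686]
tcp_rot: [[0.993, -0.072, 0.088], [-0.087, 0.013, 0.996], [-0.073, -0.997, 0.007]]
contact_force: [0.5, 0.3, -4.6]
finger_gap: 0.0471
```

```bash
python3 p.py 483 -345 68 -5.5
```

```text
t 16.18 pos [ 478.9 -338.2   68.6] yaw -5.0 gap 47.1 F [ 0.5  0.3 -4.6] tilt [-4.15  0.77]
1 rows
[[4.7, 0.2, -6.4]]
[np.float64(0.5)]
```

jog_arm(
  hand=[40,40,40],
  translation=[
    [0,2,0],
    [0,1,0],
    [0,0,0],
  ],
  spin=[0,0,0],
)

```text
t: 16.55
position: [0.4794, -0.3381, 0.0675]
tcp_rot: [[0.994, -0.07, 0.088], [-0.087, 0.012, 0.996], [-0.071, -0.997, 0.006]]
contact_force: [0.5, -0.6, -2.8]
finger_gap: 0.0471
```

```bash
python3 p.py 483 -345 68 -5.5;  python3 - <<'E'
from h import *
S=robot.grab_frame("scene")
crop(S,110,70,300,210,4,"pics/s8.png")
E
```

```text
t 16.55 pos [ 479.4 -338.1   67.5] yaw -5.0 gap 47.1 F [ 0.5 -0.6 -2.8] tilt [-4.03  0.68]
1 rows
[[4.2, -0.8, -6.5]]
[np.float64(0.5)]
```

View pics/s8.png

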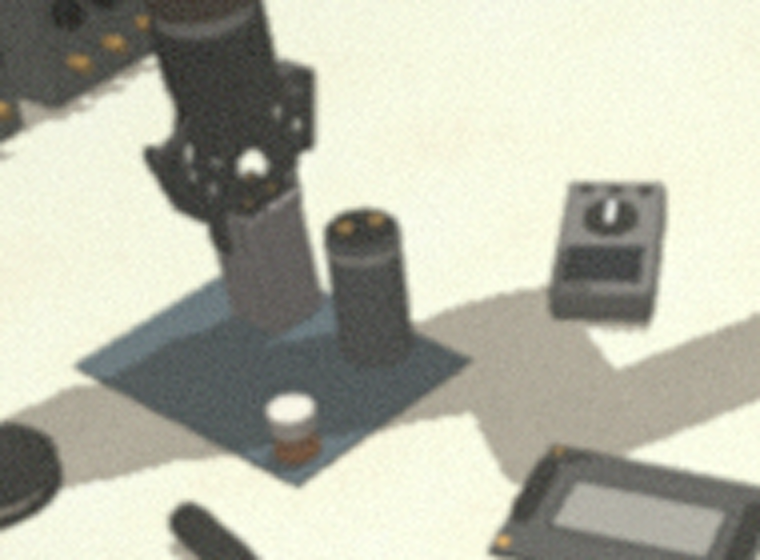

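jog_arm(
  hand=[40,40,85,85,85,85],
  translation=[
    [0,2,0],
    [0,1,0],
    [0,0,0],
    [0,0,0],
    [0,0,0],
    [0,0,0],
  ],
  spin=[0,0,0,0,0,0],
)

```text
t: 17.35
position: [0.4802, -0.339, 0.0671]
tcp_rot: [[0.994, -0.067, 0.088], [-0.087, 0.01, 0.996], [-0.068, -0.998, 0.004]]
contact_force: [-0.4, -0.6, -0.1]
finger_gap: 0.0847
```

```bash
python3 p.py 480 -338 190 -5.5 5
```

```text
t 17.35 pos [ 480.2 -339.    67.1] yaw -5.0 gap 84.7 F [-0.4 -0.6 -0.1] tilt [-3.86  0.58]
5 rows
[[-1.7, -24.5, 0.3], [-1.7, -24.5, 0.3], [-1.7, -24.5, 0.3], [-1.7, -24.5, 0.3], [-1.7, -24.5, 0.3]]
[np.float64(0.1), np.float64(0.1), np.float64(0.1), np.float64(0.1), np.float64(0.1)]
```

jog_arm(
  hand=[85,85,85,85,85,85,85],
  translation=[
    [-1,-20,0],
    [-2,-30,0],
    [-2,-30,0],
    [-2,-30,0],
    [-1,-20,0],
    [-1,-10,0],
    [0,0,0],
  ],
  spin=[0,0,0,0,0,0,0],
)

```text
t: 18.23
position: [0.4804, -0.3393, 0.2095]
tcp_rot: [[0.994, -0.07, 0.088], [-0.087, 0.012, 0.996], [-0.071, -0.997, 0.006]]
contact_force: [-0.4, -1.0, -0.5]
finger_gap: 0.0849
```

```bash
python3 p.py 470 -100 210 -5.5
```

```text
t 18.23 pos [ 480.4 -339.3  209.5] yaw -5.0 gap 84.9 F [-0.4 -1.  -0.5] tilt [-4.    0.69]
5 rows
[[-6.2, 0.6, 47.5], [-6.3, 0.6, 47.5], [-6.4, 0.6, 47.5], [-6.5, 0.6, 47.5], [-6.6, 0.6, 47.5]]
[np.float64(0.1), np.float64(0.1), np.float64(0.1), np.float64(0.1), np.float64(0.1)]
```

jog_arm(
  hand=[85,85],
  translation=[
    [0,-3,50],
    [0,-3,50],
  ],
  spin=[0,0],
)

```text
t: 18.48
position: [0.4886, -0.2405, 0.2129]
tcp_rot: [[0.993, -0.073, 0.094], [-0.094, 0.014, 0.996], [-0.074, -0.997, 0.007]]
contact_force: [-0.4, -0.5, 0.5]
finger_gap: 0.0851
```

jog_arm(
  hand=[85,85],
  translation=[
    [0,0,50],
    [0,0,50],
  ],
  spin=[0,0],
)

```text
t: 18.73
position: [0.497, -0.138, 0.211]
tcp_rot: [[0.992, -0.076, 0.096], [-0.095, 0.015, 0.995], [-0.077, -0.997, 0.008]]
contact_force: [1.2, 0.3, 0.1]
finger_gap: 0.085
```

jog_arm(
  hand=[85,85],
  translation=[
    [0,0,0],
    [0,0,0],
  ],
  spin=[0,0],
)

```text
t: 18.98
position: [0.4961, -0.1346, 0.209]
tcp_rot: [[0.993, -0.08, 0.09], [-0.089, 0.016, 0.996], [-0.081, -0.997, 0.009]]
contact_force: [0.2, -0.2, -0.5]
finger_gap: 0.0852
```

jog_arm(
  hand=[85],
  translation=[
    [40,0,0],
  ],
  spin=[0],
)

```text
t: 19.1
position: [0.5339, -0.1389, 0.2057]
tcp_rot: [[0.992, -0.082, 0.092], [-0.091, 0.016, 0.996], [-0.084, -0.996, 0.009]]
contact_force: [1.3, -0.3, -0.2]
finger_gap: 0.0848
```

jog_arm(
  hand=[85],
  translation=[
    [0,0,0],
  ],
  spin=[0],
)

```text
t: 19.23
position: [0.5351, -0.1403, 0.2038]
tcp_rot: [[0.992, -0.084, 0.093], [-0.092, 0.017, 0.996], [-0.085, -0.996, 0.009]]
contact_force: [-0.6, -0.1, -0.1]
finger_gap: 0.085
```

jog_arm(
  hand=[85],
  translation=[
    [-40,0,0],
  ],
  spin=[0],
)

```text
t: 19.35
position: [0.4959, -0.1378, 0.2054]
tcp_rot: [[0.992, -0.085, 0.094], [-0.093, 0.017, 0.996], [-0.087, -0.996, 0.009]]
contact_force: [-0.7, 0.3, 0.6]
finger_gap: 0.085
```

jog_arm(
  hand=[85],
  translation=[
    [0,0,0],
  ],
  spin=[0],
)

```text
t: 19.48
position: [0.4928, -0.1385, 0.205]
tcp_rot: [[0.991, -0.089, 0.097], [-0.096, 0.018, 0.995], [-0.09, -0.996, 0.009]]
contact_force: [-0.3, -0.8, 0.9]
finger_gap: 0.0851
```

jog_arm(
  hand=[85,85,85,85,85],
  translation=[
    [2,20,0],
    [3,30,0],
    [3,30,0],
    [3,30,0],
    [0,10,0],
  ],
  spin=[0,0,0,0,0],
)

```text
t: 20.1
position: [0.4955, -0.1432, 0.0835]
tcp_rot: [[0.991, -0.081, 0.105], [-0.104, 0.016, 0.994], [-0.082, -0.997, 0.007]]
contact_force: [0.4, -0.3, 0.4]
finger_gap: 0.0849
```

jog_arm(
  hand=[85,85],
  translation=[
    [0,0,0],
    [0,0,0],
  ],
  spin=[0,0],
)

```text
t: 20.35
position: [0.496, -0.1441, 0.0843]
tcp_rot: [[0.991, -0.08, 0.106], [-0.105, 0.015, 0.994], [-0.081, -0.997, 0.007]]
contact_force: [0.6, 0.4, -0.3]
finger_gap: 0.085
```

jog_arm(
  hand=[85,85,85,85],
  translation=[
    [0,0,0],
    [0,0,0],
    [0,0,0],
    [0,0,0],
  ],
  spin=[0,0,0,0],
)

```text
t: 20.85
position: [0.4981, -0.1446, 0.0871]
tcp_rot: [[0.992, -0.074, 0.106], [-0.105, 0.014, 0.994], [-0.075, -0.997, 0.006]]
contact_force: [-0.6, 0.3, -0.6]
finger_gap: 0.0848
```

```bash
python3 -c "
from h import *
o=robot.get_obs()
for k in('q','qvel','joint_efforts'): print(k,np.round(o[k],4))
print(np.array(o['tcp_rot']).round(4))"; python3 p.py 490 -120 80 -5.5
```

```text
q [-0.2785  0.4404 -0.1046  1.1012 -0.0071  1.3983]
qvel [ 0.0009 -0.0027  0.0012  0.0004 -0.0005  0.0014]
joint_efforts [-1.24000e-02 -4.32487e+01  2.18645e+01  5.62100e-01 -2.35000e-02
 -0.00000e+00]
[[ 0.9916 -0.0744  0.1058]
 [-0.105   0.0139  0.9944]
 [-0.0754 -0.9971  0.006 ]]
t 20.85 pos [ 498.1 -144.6   87.1] yaw -6.0 gap 84.8 F [-0.6  0.3 -0.6] tilt [-4.26  0.8 ]
1 rows
[[-10.0, 8.0, 23.6]]
[np.float64(-0.5)]
```

jog_arm(
  hand=[85,85,85,85,85,85,85,85],
  translation=[
    [0,20,0],
    [0,25,0],
    [0,10,0],
    [0,2,0],
    [0,1,0],
    [0,1,0],
    [0,1,0],
    [0,1,0],
  ],
  spin=[0,0,0,0,0,0,0,0],
)

```text
t: 21.85
position: [0.4966, -0.1445, 0.028]
tcp_rot: [[0.992, -0.068, 0.105], [-0.105, 0.012, 0.994], [-0.069, -0.998, 0.005]]
contact_force: [0.8, -0.6, 0.1]
finger_gap: 0.0852
```

jog_arm(
  hand=[85,85,85,85,85,85,85,85],
  translation=[
    [0,1,0],
    [0,1,0],
    [0,1,0],
    [0,1,0],
    [0,1,0],
    [0,1,0],
    [0,1,0],
    [0,1,0],
  ],
  spin=[0,0,0,0,0,0,0,0],
)

```text
t: 22.85
position: [0.496, -0.1444, 0.0195]
tcp_rot: [[0.992, -0.068, 0.105], [-0.105, 0.012, 0.994], [-0.068, -0.998, 0.005]]
contact_force: [0.9, -0.0, 0.0]
finger_gap: 0.0849
```

jog_arm(
  hand=[85,85,85,85,85,85,85,85],
  translation=[
    [0,0,0],
    [0,0,0],
    [0,0,0],
    [0,0,0],
    [0,0,0],
    [0,0,0],
    [0,0,0],
    [0,0,0],
  ],
  spin=[0,0,0,0,0,0,0,0],
)

```text
t: 23.85
position: [0.4961, -0.1444, 0.0196]
tcp_rot: [[0.992, -0.067, 0.105], [-0.105, 0.012, 0.994], [-0.068, -0.998, 0.005]]
contact_force: [0.3, 0.4, -0.1]
finger_gap: 0.0848
```

jog_arm(
  hand=[85,85,85],
  translation=[
    [0,-30,0],
    [0,-30,0],
    [0,0,0],
  ],
  spin=[0,0,0],
)

```text
t: 24.22
position: [0.4997, -0.145, 0.0802]
tcp_rot: [[0.992, -0.069, 0.105], [-0.105, 0.012, 0.994], [-0.07, -0.998, 0.005]]
contact_force: [0.2, 0.6, -0.9]
finger_gap: 0.0847
```

jog_arm(
  hand=[85,85,85,85],
  translation=[
    [0,0,0],
    [0,0,0],
    [0,0,0],
    [0,0,0],
  ],
  spin=[0,0,0,0],
)

```text
t: 24.72
position: [0.4973, -0.1443, 0.0771]
tcp_rot: [[0.992, -0.075, 0.105], [-0.105, 0.014, 0.994], [-0.076, -0.997, 0.006]]
contact_force: [-1.0, 0.1, 0.0]
finger_gap: 0.0848
```

jog_arm(
  hand=[85,85,85],
  translation=[
    [0,30,0],
    [0,30,0],
    [0,0,0],
  ],
  spin=[0,0,0],
)

```text
t: 25.1
position: [0.493, -0.1435, 0.0158]
tcp_rot: [[0.992, -0.074, 0.105], [-0.105, 0.014, 0.994], [-0.075, -0.997, 0.006]]
contact_force: [0.1, 0.5, 0.5]
finger_gap: 0.085
```

jog_arm(
  hand=[85,85,85,85],
  translation=[
    [0,0,0],
    [0,0,0],
    [0,0,0],
    [0,0,0],
  ],
  spin=[0,0,0,0],
)

```text
t: 25.6
position: [0.4958, -0.1443, 0.0191]
tcp_rot: [[0.992, -0.069, 0.105], [-0.105, 0.012, 0.994], [-0.07, -0.998, 0.005]]
contact_force: [-0.6, -0.3, 0.4]
finger_gap: 0.0848
```

jog_arm(
  hand=[70,70,70,70,70,70,70,70],
  translation=[
    [-1,-6,5],
    [-1,-10,10],
    [-1,-12,15],
    [-1,-14,20],
    [-1,-14,24],
    [-1,-14,24],
    [-1,-12,24],
    [-1,-6,24],
  ],
  spin=[0,0,0,0,0,0,0,0],
)

```text
t: 26.6
position: [0.5105, 0.01, 0.1174]
tcp_rot: [[0.992, -0.063, 0.105], [-0.104, 0.014, 0.994], [-0.064, -0.998, 0.007]]
contact_force: [-0.1, -0.3, 0.4]
finger_gap: 0.07
```

jog_arm(
  hand=[70,70,70,70,70,70,70,70],
  translation=[
    [-1,0,24],
    [-1,0,24],
    [-1,0,24],
    [-1,0,24],
    [-1,0,24],
    [-1,0,24],
    [-1,0,24],
    [-1,0,24],
  ],
  spin=[0,0,0,0,0,0,0,0],
)

```text
t: 27.6
position: [0.5204, 0.2178, 0.129]
tcp_rot: [[0.994, -0.055, 0.096], [-0.095, 0.017, 0.995], [-0.056, -0.998, 0.011]]
contact_force: [-0.2, 0.1, 0.1]
finger_gap: 0.07
```

```bash
python3 p.py 527 304 100 -5.2 6
```

```text
t 27.6 pos [520.4 217.8 129. ] yaw -5.5 gap 70.0 F [-0.2  0.1  0.1] tilt [-3.14  0.96]
6 rows
[[-0.0, 5.0, 14.4], [0.0, 5.0, 14.4], [0.0, 5.0, 14.4], [0.0, 5.0, 14.4], [0.0, 5.0, 14.4], [0.1, 5.0, 14.4]]
[np.float64(-0.0), np.float64(-0.0), np.float64(-0.0), np.float64(-0.0), np.float64(-0.0), np.float64(-0.0)]
```

Tilt is improving. I'll approach the spot above the box gently.

jog_arm(
  hand=[70,70,70,70,70,70,70,70],
  translation=[
    [0,3,20],
    [0,4,20],
    [0,4,17],
    [0,4,13],
    [0,4,8],
    [0,4,4],
    [0,0,0],
    [0,0,0],
  ],
  spin=[0,0,0,0,0,0,0,0],
)

```text
t: 28.6
position: [0.526, 0.3061, 0.1059]
tcp_rot: [[0.994, -0.055, 0.094], [-0.093, 0.015, 0.996], [-0.057, -0.998, 0.01]]
contact_force: [0.4, -0.8, -0.5]
finger_gap: 0.07
```

```bash
python3 p.py 527 304 11 -5.2 6;  python3 - <<'E'
from h import *
S=robot.grab_frame("scene");T=robot.grab_frame("top")
crop(S,315,130,505,290,4,"pics/s9.png")
cv2.imwrite("pics/t9.png",T["pixels"][:,:,::-1])
E
```

```text
t 28.6 pos [526.  306.1 105.9] yaw -5.4 gap 70.0 F [ 0.4 -0.8 -0.5] tilt [-3.17  0.88]
6 rows
[[1.1, 15.8, -0.5], [1.1, 15.8, -0.5], [1.1, 15.8, -0.5], [1.1, 15.8, -0.5], [1.1, 15.8, -0.5], [1.1, 15.8, -0.5]]
[np.float64(-0.0), np.float64(-0.0), np.float64(-0.0), np.float64(-0.0), np.float64(-0.0), np.float64(-0.0)]
```

View pics/s9.png

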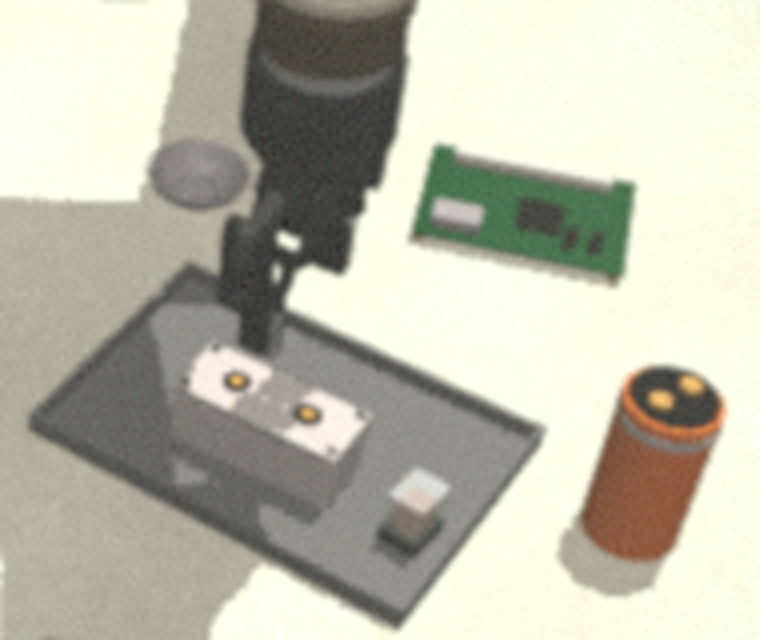

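View pics/t9.png

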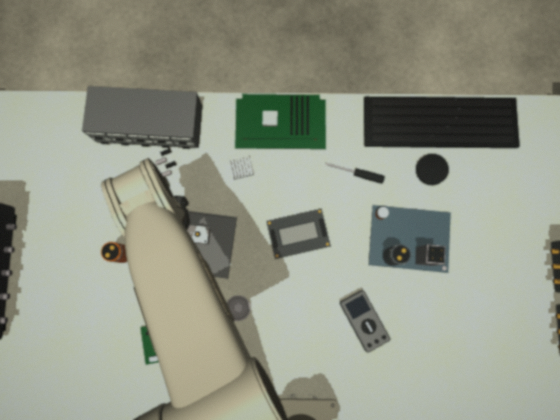

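jog_arm(
  hand=[70,70,70,70,70,70,70,70],
  translation=[
    [1,12,-1],
    [1,18,-1],
    [1,20,0],
    [1,18,0],
    [1,14,0],
    [1,9,0],
    [0,3,0],
    [0,0,0],
  ],
  spin=[0,0,0,0,0,0,0,0],
)

```text
t: 29.7
position: [0.5271, 0.3031, 0.0069]
tcp_rot: [[0.994, -0.055, 0.097], [-0.096, 0.016, 0.995], [-0.056, -0.998, 0.01]]
contact_force: [0.0, 0.3, 0.7]
finger_gap: 0.0701
```

```bash
python3 p.py 527 304 9 -5.2
```

```text
t 29.7 pos [527.1 303.1   6.9] yaw -5.5 gap 70.1 F [0.  0.3 0.7] tilt [-3.12  0.89]
1 rows
[[-0.3, -2.1, 0.9]]
[np.float64(-0.3)]
```

jog_arm(
  hand=[70,30,30,30,30,30,30],
  translation=[
    [0,-2,1],
    [0,0,0],
    [0,0,0],
    [0,0,0],
    [0,0,0],
    [0,0,0],
    [0,0,0],
  ],
  spin=[0,0,0,0,0,0,0],
)

```text
t: 30.58
position: [0.5284, 0.3049, 0.0112]
tcp_rot: [[0.994, -0.051, 0.096], [-0.096, 0.017, 0.995], [-0.053, -0.999, 0.012]]
contact_force: [-0.4, 0.1, 0.2]
finger_gap: 0.0433
```

```bash
python3 p.py 527 304 9 -5.2; python3 - <<'E'
from h import *
S=robot.grab_frame("scene")
crop(S,315,130,505,290,4,"pics/s10.png")
E
```

```text
t 30.57 pos [528.4 304.9  11.2] yaw -5.5 gap 43.3 F [-0.4  0.1  0.2] tilt [-2.95  0.98]
1 rows
[[-1.2, 2.3, -1.0]]
[np.float64(-0.3)]
```

View pics/s10.png

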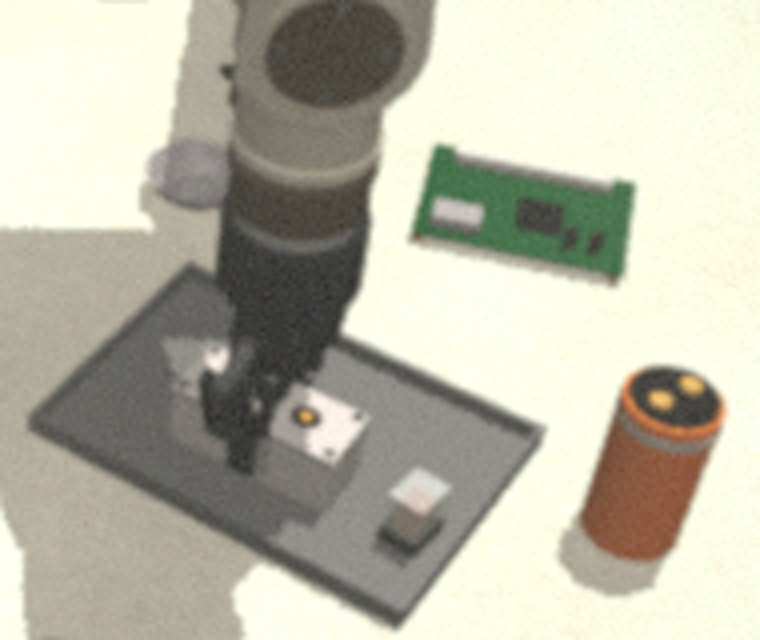

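jog_arm(
  hand=[30,30,30,30,30,30,30],
  translation=[
    [0,-6,0],
    [0,-12,0],
    [0,-16,0],
    [0,-16,0],
    [0,-12,0],
    [0,-7,0],
    [0,0,0],
  ],
  spin=[0,0,0,0,0,0,0],
)

```text
t: 31.5
position: [0.5326, 0.3036, 0.0857]
tcp_rot: [[0.994, -0.05, 0.097], [-0.096, 0.018, 0.995], [-0.052, -0.999, 0.013]]
contact_force: [-0.4, -0.6, -3.1]
finger_gap: 0.0432
```

```bash
python3 p.py 534.5 8.5 75 13.7 16; python3 - <<'E'
from h import *
S=robot.grab_frame("scene")
crop(S,315,130,505,290,4,"pics/s11.png")
E
```

```text
t 31.5 pos [532.6 303.6  85.7] yaw -5.5 gap 43.2 F [-0.4 -0.6 -3.1] tilt [-2.89  1.  ]
16 rows
[[1.9, 0.3, -18.4], [1.5, 0.3, -18.4], [1.2, 0.3, -18.4], [0.8, 0.3, -18.4], [0.4, 0.3, -18.4], [-0.0, 0.3, -18.5], [-0.4, 0.3, -18.4], [-0.8, 0.3, -18.4], [-1.2, 0.3, -18.4], [-1.6, 0.3, -18.4], [-1.9, 0.3, -18.4], [-2.3, 0.3, -18.3], [-2.7, 0.3, -18.3], [-3.1, 0.3, -18.2], [-3.5, 0.3, -18.1], [-3.8, 0.3, -18.0]]
[np.float64(-1.2), np.float64(-1.2), np.float64(-1.2), np.float64(-1.2), np.float64(-1.2), np.float64(-1.2), np.float64(-1.2), np.float64(-1.2), np.float64(-1.2), np.float64(-1.2), np.float64(-1.2), np.float64(-1.2), np.float64(-1.2), np.float64(-1.2), np.float64(-1.2), np.float64(-1.2)]
```

View pics/s11.png

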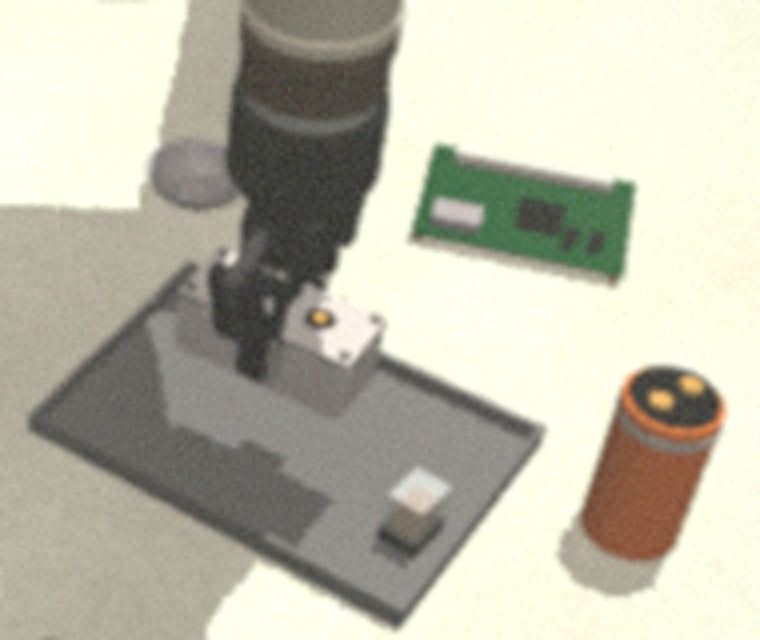

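jog_arm(
  hand=[30,30,30,30,30,30,30,30],
  translation=[
    [2,0,-8],
    [2,0,-14],
    [1,0,-20],
    [1,0,-22],
    [1,0,-22],
    [0,0,-22],
    [0,0,-22],
    [-1,0,-22],
  ],
  spin=[-1,-1,-1.5,-1.5,-1.5,-1.5,-1.5,-1.5],
)

```text
t: 32.55
position: [0.5337, 0.1428, 0.0764]
tcp_rot: [[0.992, -0.062, -0.107], [0.108, 0.011, 0.994], [-0.06, -0.998, 0.018]]
contact_force: [-0.0, 0.4, -3.0]
finger_gap: 0.0437
```

```bash
python3 p.py 534.5 8.5 75 13.7 8
```

```text
t 32.55 pos [533.7 142.8  76.4] yaw 6.2 gap 43.7 F [-0.   0.4 -3. ] tilt [-3.54  0.63]
8 rows
[[-1.7, -0.0, -16.7], [-2.0, -0.0, -16.7], [-2.3, -0.0, -16.6], [-2.5, -0.0, -16.6], [-2.8, -0.0, -16.6], [-3.1, -0.0, -16.5], [-3.3, -0.0, -16.5], [-3.6, -0.0, -16.4]]
[np.float64(-0.9), np.float64(-0.9), np.float64(-0.9), np.float64(-0.9), np.float64(-0.9), np.float64(-0.9), np.float64(-0.9), np.float64(-0.9)]
```

jog_arm(
  hand=[30,30,30,30,30,30,30,30],
  translation=[
    [-2,0,-20],
    [-2,0,-20],
    [-2,0,-20],
    [-3,0,-20],
    [-3,0,-19],
    [-3,0,-15],
    [-3,0,-10],
    [-2,0,-7],
  ],
  spin=[-1,-1,-1,-1,-1,-1,-0.7,-0.5],
)

```text
t: 33.55
position: [0.5297, 0.0, 0.07]
tcp_rot: [[0.969, -0.072, -0.234], [0.236, 0.009, 0.972], [-0.068, -0.997, 0.026]]
contact_force: [-0.6, -0.2, -2.6]
finger_gap: 0.0437
```

jog_arm(
  hand=[30,30],
  translation=[
    [0,0,0],
    [0,0,0],
  ],
  spin=[0,0],
)

```text
t: 33.8
position: [0.5295, 0.0, 0.0698]
tcp_rot: [[0.969, -0.073, -0.234], [0.236, 0.01, 0.972], [-0.069, -0.997, 0.026]]
contact_force: [0.9, 1.2, -2.5]
finger_gap: 0.0434
```

```bash
python3 p.py 534.5 8.5 40 13.7 3;python3 - <<'E'
from h import *
S=robot.grab_frame("scene");T=robot.grab_frame("top")
crop(S,200,90,340,240,4,"pics/s12.png")
crop(T,250,180,350,270,6,"pics/t12.png")
E
```

```text
t 33.8 pos [529.5   0.   69.8] yaw 13.7 gap 43.4 F [ 0.9  1.2 -2.5] tilt [-4.17  0.54]
3 rows
[[3.0, 9.8, 2.1], [3.0, 9.8, 2.1], [3.0, 9.8, 2.1]]
[np.float64(-0.0), np.float64(-0.0), np.float64(-0.0)]
```

View pics/s12.png

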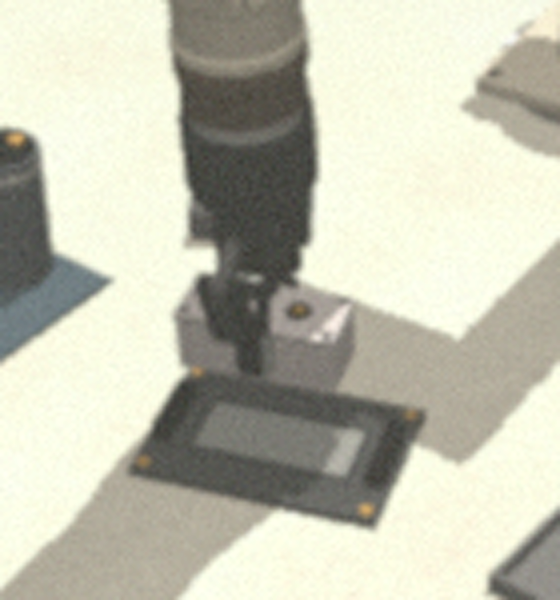

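jog_arm(
  hand=[30,30,30,30,30,30],
  translation=[
    [2,4,2],
    [3,8,3],
    [3,10,3],
    [2,6,1],
    [0,2,0],
    [0,0,0],
  ],
  spin=[0,0,0,0,0,0],
)

```text
t: 34.65
position: [0.5349, 0.0136, 0.0364]
tcp_rot: [[0.969, -0.074, -0.237], [0.238, 0.009, 0.971], [-0.07, -0.997, 0.027]]
contact_force: [-0.3, -0.1, -2.3]
finger_gap: 0.0434
```

```bash
python3 p.py 534 9 14 13.7 3
```

```text
t 34.65 pos [534.9  13.6  36.4] yaw 13.8 gap 43.4 F [-0.3 -0.1 -2.3] tilt [-4.25  0.54]
3 rows
[[-0.1, 7.5, -1.6], [-0.1, 7.5, -1.6], [-0.1, 7.5, -1.6]]
[np.float64(0.0), np.float64(0.0), np.float64(0.0)]
```

jog_arm(
  hand=[30,30,30,30,30,30],
  translation=[
    [0,4,-2],
    [0,6,-2],
    [0,5,-1],
    [0,4,0],
    [0,2,0],
    [0,0,0],
  ],
  spin=[0,0,0,0,0,0],
)

```text
t: 35.4
position: [0.5348, 0.0081, 0.0143]
tcp_rot: [[0.969, -0.073, -0.236], [0.237, 0.009, 0.971], [-0.069, -0.997, 0.026]]
contact_force: [0.3, -0.5, -2.5]
finger_gap: 0.0435
```

```bash
python3 p.py 534 9 14 13.7; python3 - <<'E'
from h import *
S=robot.grab_frame("scene");T=robot.grab_frame("top")
crop(S,210,110,330,240,5,"pics/s13.png")
E
```

```text
t 35.4 pos [534.8   8.1  14.3] yaw 13.7 gap 43.5 F [ 0.3 -0.5 -2.5] tilt [-4.2   0.54]
1 rows
[[-0.5, 0.4, 1.1]]
[np.float64(0.0)]
```

View pics/s13.png

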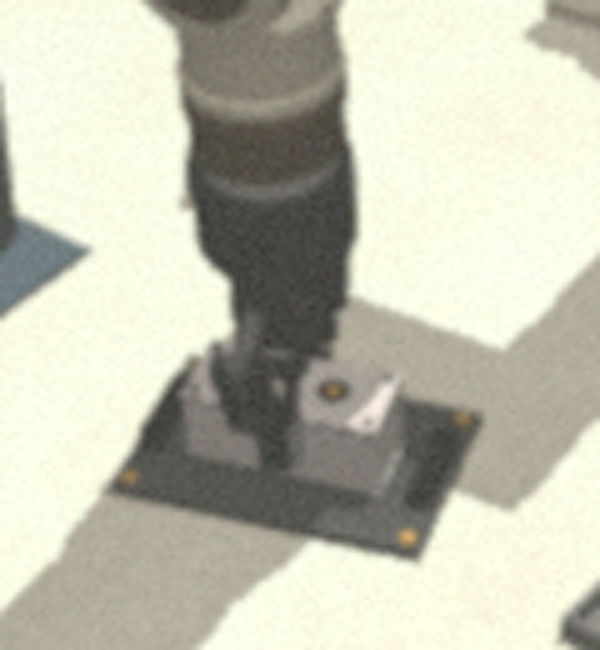

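jog_arm(
  hand=[30,30,70,70,70,70],
  translation=[
    [0,1,1],
    [0,1,0],
    [0,0,0],
    [0,0,0],
    [0,0,0],
    [0,0,0],
  ],
  spin=[0,0,0,0,0,0],
)

```text
t: 36.25
position: [0.5364, 0.0093, 0.0146]
tcp_rot: [[0.969, -0.068, -0.236], [0.237, 0.009, 0.971], [-0.064, -0.998, 0.025]]
contact_force: [-0.1, -1.0, 0.8]
finger_gap: 0.0699
```

jog_arm(
  hand=[75,75,75,75,75,75,75,75],
  translation=[
    [0,-4,0],
    [-1,-8,0],
    [-1,-14,0],
    [-1,-18,0],
    [-1,-20,0],
    [-1,-20,0],
    [-1,-20,0],
    [-1,-16,0],
  ],
  spin=[0,0,0,0,0,0,0,0],
)

```text
t: 37.25
position: [0.538, 0.0063, 0.1437]
tcp_rot: [[0.969, -0.066, -0.236], [0.237, 0.009, 0.971], [-0.062, -0.998, 0.025]]
contact_force: [-0.2, -0.2, -0.6]
finger_gap: 0.0751
```

```bash
python3 p.py 479 -247 170 -5.5 12; python3 - <<'E'
from h import *
S=robot.grab_frame("scene");T=robot.grab_frame("top")
crop(S,210,110,330,240,5,"pics/s14.png")
E
```

```text
t 37.25 pos [538.    6.3 143.7] yaw 13.7 gap 75.1 F [-0.2 -0.2 -0.6] tilt [-3.78  0.54]
12 rows
[[-9.9, -2.1, -19.3], [-9.4, -2.1, -19.6], [-8.8, -2.1, -19.8], [-8.3, -2.1, -20.1], [-7.7, -2.1, -20.3], [-7.1, -2.1, -20.5], [-6.5, -2.1, -20.7], [-6.0, -2.1, -20.9], [-5.4, -2.1, -21.0], [-4.8, -2.1, -21.2], [-4.2, -2.1, -21.3], [-3.6, -2.1, -21.4]]
[np.float64(1.6), np.float64(1.6), np.float64(1.6), np.float64(1.6), np.float64(1.6), np.float64(1.6), np.float64(1.6), np.float64(1.6), np.float64(1.6), np.float64(1.6), np.float64(1.6), np.float64(1.6)]
```

View pics/s14.png

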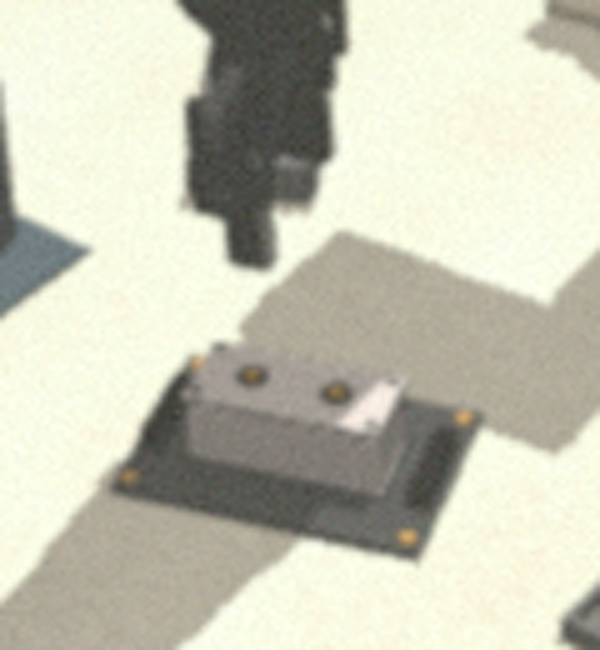

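```bash
python3 - <<'E'
from h import *
S=robot.grab_frame("scene")
A,B=[onz(S,(x+.5)/5-.5+210,(y+.5)/5-.5+110,.048)[:2]*1000 for x,y in((252,376),(337,393))]
print("box",(A+B)/2,np.degrees(np.arctan2(*(B-A)[::-1])),np.linalg.norm(A-B))
h=cv2.cvtColor(S["pixels"],cv2.COLOR_RGB2HSV).astype(int)
g=((h[...,0]>12)&(h[...,0]<32)&(h[...,1]>100)&(h[...,2]>100)).astype(np.uint8)
n,l,s,c=cv2.connectedComponentsWithStats(g)
print([(c[i].round(1),s[i,4]) for i in range(1,n) if 130<c[i][0]<260 and 90<c[i][1]<190])
crop(S,130,90,260,190,6,"pics/s15.png")
E
```

```text
box [536.60490228   8.3230436 ] 103.95917854238748 43.939938529264644
[(array([195.6, 126.1]), np.int32(11)), (array([203.5, 124.5]), np.int32(8))]
```

View pics/s15.png

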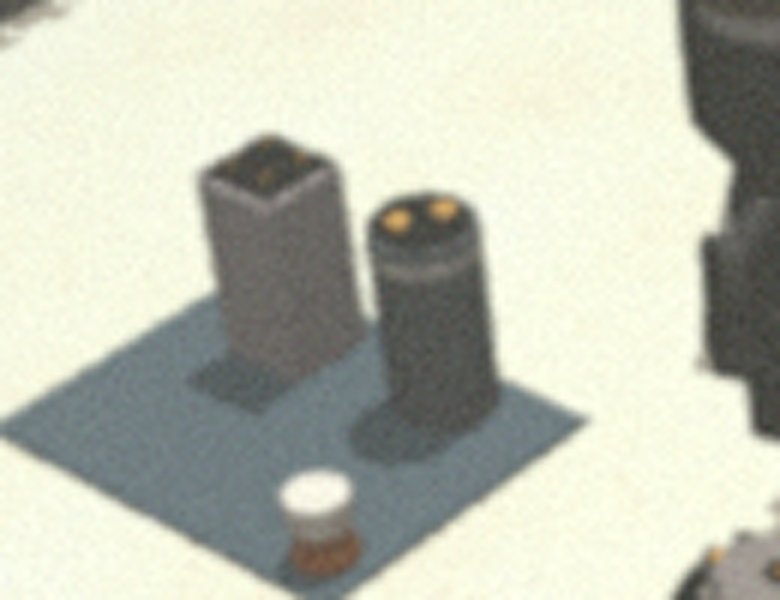

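```bash
python3 - <<'E'
from h import *
S=robot.grab_frame("scene")
print("can",onz(S,199.55,125.3,.106))
P=np.array([onz(S,(x+.5)/6-.5+130,(y+.5)/6-.5+90,.103)[:2]*1000 for x,y in((205,178),(268,138),(338,162),(268,203))])
print(P.mean(0),[np.degrees(np.arctan2(*(P[(i+1)%4]-P[i])[::-1])).round(1) for i in range(4)])
E
python3 p.py 478 -247 175 -5.5 12
```

```text
can [ 0.47549586 -0.24808693  0.106     ]
[ 478.03568026 -333.75765093] [np.float64(178.1), np.float64(90.7), np.float64(-5.6), np.float64(-91.9)]
t 37.45 pos [537.8   6.3 142.2] yaw 13.7 gap 75.1 F [0.4 0.1 0.2] tilt [-3.82  0.54]
12 rows
[[-10.0, -2.6, -19.3], [-9.5, -2.6, -19.5], [-8.9, -2.6, -19.8], [-8.4, -2.6, -20.0], [-7.8, -2.6, -20.3], [-7.2, -2.6, -20.5], [-6.6, -2.6, -20.7], [-6.1, -2.6, -20.8], [-5.5, -2.6, -21.0], [-4.9, -2.6, -21.1], [-4.3, -2.6, -21.3], [-3.7, -2.6, -21.4]]
[np.float64(1.6), np.float64(1.6), np.float64(1.6), np.float64(1.6), np.float64(1.6), np.float64(1.6), np.float64(1.6), np.float64(1.6), np.float64(1.6), np.float64(1.6), np.float64(1.6), np.float64(1.6)]
```

jog_arm(
  hand=[85,85,85,85,85,85,85,85],
  translation=[
    [-5,-3,-10],
    [-9,-3,-18],
    [-10,-3,-22],
    [-9,-3,-22],
    [-8,-3,-23],
    [-8,-3,-23],
    [-7,-3,-23],
    [-6,-3,-23],
  ],
  spin=[1.5,1.6,1.6,1.6,1.6,1.6,1.6,1.6],
)

```text
t: 38.45
position: [0.4906, -0.177, 0.1644]
tcp_rot: [[0.997, -0.078, 0.001], [-0.001, 0.009, 1.0], [-0.078, -0.997, 0.009]]
contact_force: [0.2, -0.0, 0.5]
finger_gap: 0.0849
```

```bash
python3 p.py 475.5 -248 175 -5.5 6
```

```text
t 38.45 pos [ 490.6 -177.   164.4] yaw -0.0 gap 84.9 F [ 0.2 -0.   0.5] tilt [-4.47  0.5 ]
6 rows
[[-2.6, -1.7, -11.8], [-2.5, -1.7, -11.9], [-2.3, -1.7, -11.9], [-2.1, -1.7, -11.9], [-1.9, -1.7, -12.0], [-1.7, -1.7, -12.0]]
[np.float64(0.9), np.float64(0.9), np.float64(0.9), np.float64(0.9), np.float64(0.9), np.float64(0.9)]
```

jog_arm(
  hand=[85,85,85,85,85,85,85],
  translation=[
    [-3,-1,-18],
    [-3,-1,-17],
    [-3,-1,-14],
    [-2,-1,-11],
    [-1,0,-7],
    [-1,0,-3],
    [0,0,0],
  ],
  spin=[0.9,0.9,0.9,0.9,0.9,0.8,0],
)

```text
t: 39.33
position: [0.473, -0.2525, 0.1683]
tcp_rot: [[0.991, -0.08, 0.103], [-0.103, 0.01, 0.995], [-0.081, -0.997, 0.002]]
contact_force: [0.1, -0.4, 0.1]
finger_gap: 0.085
```

```bash
python3 p.py 475.5 -248 66 -5.5 6
```

```text
t 39.33 pos [ 473.  -252.5  168.3] yaw -5.9 gap 85.0 F [ 0.1 -0.4  0.1] tilt [-4.59  0.59]
6 rows
[[1.7, 17.0, 0.8], [1.7, 17.0, 0.8], [1.7, 17.0, 0.8], [1.7, 17.0, 0.8], [1.7, 17.0, 0.8], [1.7, 17.0, 0.8]]
[np.float64(-0.1), np.float64(-0.1), np.float64(-0.1), np.float64(-0.1), np.float64(-0.1), np.float64(-0.1)]
```

jog_arm(
  hand=[85,85,85,85,85,85,85,85],
  translation=[
    [0,-8,0],
    [0,-12,1],
    [0,-14,1],
    [0,-15,1],
    [0,-15,0],
    [0,-14,0],
    [0,-10,0],
    [0,-5,0],
  ],
  spin=[0,0,0,0,0,0,0,0],
)

```text
t: 40.33
position: [0.483, -0.2487, 0.2706]
tcp_rot: [[0.992, -0.075, 0.1], [-0.1, 0.008, 0.995], [-0.075, -0.997, 0.0]]
contact_force: [0.4, -0.7, 0.2]
finger_gap: 0.0846
```

jog_arm(
  hand=[85,85],
  translation=[
    [4,50,0],
    [4,50,0],
  ],
  spin=[0,0],
)

```text
t: 40.58
position: [0.4876, -0.2506, 0.1739]
tcp_rot: [[0.993, -0.062, 0.1], [-0.1, 0.002, 0.995], [-0.062, -0.998, -0.004]]
contact_force: [0.8, 0.9, -0.1]
finger_gap: 0.0851
```

jog_arm(
  hand=[85,85,85,85],
  translation=[
    [0,0,0],
    [0,0,0],
    [0,0,0],
    [0,0,0],
  ],
  spin=[0,0,0,0],
)

```text
t: 41.08
position: [0.4874, -0.2505, 0.1755]
tcp_rot: [[0.993, -0.064, 0.1], [-0.1, 0.002, 0.995], [-0.064, -0.998, -0.004]]
contact_force: [0.2, 0.1, 0.0]
finger_gap: 0.085
```

jog_arm(
  hand=[85,85,85,85,85,85,85,85],
  translation=[
    [-2,-8,0],
    [-2,-12,0],
    [-2,-14,0],
    [-2,-15,0],
    [-2,-15,0],
    [-2,-14,0],
    [-2,-12,0],
    [-2,-5,0],
  ],
  spin=[0,0,0,0,0,0,0,0],
)

```text
t: 42.08
position: [0.478, -0.2496, 0.2824]
tcp_rot: [[0.993, -0.057, 0.1], [-0.1, -0.001, 0.995], [-0.056, -0.998, -0.007]]
contact_force: [0.1, 0.6, -1.1]
finger_gap: 0.0846
```

jog_arm(
  hand=[85,85,85],
  translation=[
    [0,55,0],
    [0,55,0],
    [0,0,0],
  ],
  spin=[0,0,0],
)

```text
t: 42.45
position: [0.4722, -0.2502, 0.1719]
tcp_rot: [[0.994, -0.054, 0.1], [-0.1, -0.003, 0.995], [-0.053, -0.999, -0.008]]
contact_force: [0.3, -0.4, 0.1]
finger_gap: 0.0853
```

jog_arm(
  hand=[85,85,85,85,85,85,85,85],
  translation=[
    [-1,-8,0],
    [-1,-12,0],
    [-1,-14,0],
    [-1,-15,0],
    [-1,-15,0],
    [-1,-14,0],
    [-1,-12,0],
    [-1,-5,0],
  ],
  spin=[0,0,0,0,0,0,0,0],
)

```text
t: 43.45
position: [0.4754, -0.2519, 0.2896]
tcp_rot: [[0.995, -0.029, 0.1], [-0.1, -0.015, 0.995], [-0.028, -0.999, -0.018]]
contact_force: [-0.1, 0.1, 0.0]
finger_gap: 0.0848
```

jog_arm(
  hand=[85,85,85],
  translation=[
    [0,55,0],
    [0,55,0],
    [0,0,0],
  ],
  spin=[0,0,0],
)

```text
t: 43.82
position: [0.4737, -0.2545, 0.1806]
tcp_rot: [[0.995, -0.024, 0.1], [-0.1, -0.018, 0.995], [-0.022, -1.0, -0.02]]
contact_force: [-0.2, 0.0, -0.8]
finger_gap: 0.0854
```

```bash
python3 p.py 476 -248 66 -5.5 6
```

```text
t 43.83 pos [ 473.7 -254.5  180.6] yaw -5.8 gap 85.4 F [-0.2  0.  -0.8] tilt [-1.35 -1.04]
6 rows
[[0.7, 19.1, 1.5], [0.7, 19.1, 1.5], [0.7, 19.1, 1.5], [0.7, 19.1, 1.5], [0.7, 19.1, 1.5], [0.7, 19.1, 1.5]]
[np.float64(-0.0), np.float64(-0.0), np.float64(-0.0), np.float64(-0.0), np.float64(-0.0), np.float64(-0.0)]
```

Tilt is down to 1.4° in x and 1° in y. Now I'll lower to the can.

jog_arm(
  hand=[85,85,85,85,85,85,85,85],
  translation=[
    [0.5,15,2],
    [0.5,22,2],
    [0.5,25,2],
    [0.5,22,1],
    [0,16,1],
    [0,8,0],
    [0,3,0],
    [0,0,0],
  ],
  spin=[0,0,0,0,0,0,0,0],
)

```text
t: 44.82
position: [0.4865, -0.2539, 0.0795]
tcp_rot: [[0.995, 0.0, 0.1], [-0.1, -0.03, 0.995], [0.003, -1.0, -0.03]]
contact_force: [-0.1, 0.2, 0.1]
finger_gap: 0.085
```

```bash
python3 p.py 476 -248 66 -5.5; python3 - <<'E'
from h import *
S=robot.grab_frame("scene")
crop(S,130,70,260,190,5,"pics/s16.png")
E
```

```text
t 44.83 pos [ 486.5 -253.9   79.5] yaw -5.7 gap 85.0 F [-0.1  0.2  0.1] tilt [ 0.  -1.7]
1 rows
[[-11.1, 13.3, 5.2]]
[np.float64(-0.2)]
```

View pics/s16.png

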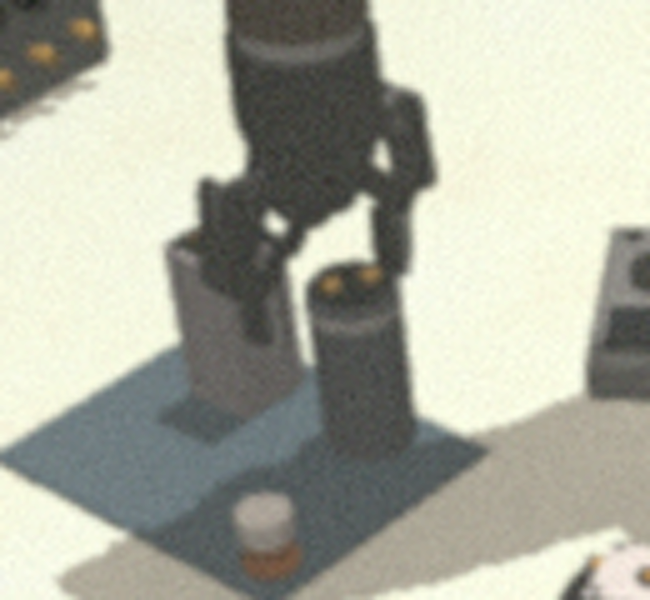

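jog_arm(
  hand=[85,85,85,85,85],
  translation=[
    [-4,0,2],
    [-4,3,2],
    [-3,5,1],
    [0,4,0],
    [0,0,0],
  ],
  spin=[0,0,0,0,0],
)

```text
t: 45.5
position: [0.4757, -0.248, 0.0678]
tcp_rot: [[0.995, 0.002, 0.1], [-0.1, -0.031, 0.995], [0.005, -1.0, -0.03]]
contact_force: [-0.3, 0.4, -0.4]
finger_gap: 0.0846
```

```bash
python3 p.py 476 -248 66 -5.5
```

```text
t 45.5 pos [ 475.7 -248.    67.8] yaw -5.7 gap 84.6 F [-0.3  0.4 -0.4] tilt [ 0.1  -1.76]
1 rows
[[0.3, 1.8, 0.1]]
[np.float64(-0.2)]
```

jog_arm(
  hand=[40,40,40,40,40,40],
  translation=[
    [0,2,0],
    [0,0,0],
    [0,0,0],
    [0,0,0],
    [0,0,0],
    [0,0,0],
  ],
  spin=[0,0,0,0,0,0],
)

```text
t: 46.25
position: [0.4754, -0.2481, 0.0659]
tcp_rot: [[0.995, 0.001, 0.1], [-0.1, -0.031, 0.995], [0.004, -1.0, -0.03]]
contact_force: [-1.9, 1.0, 0.8]
finger_gap: 0.0507
```

jog_arm(
  hand=[40,40,40,40,40,40,40,40],
  translation=[
    [0,-8,0],
    [0,-12,0],
    [0,-16,0],
    [0,-20,0],
    [0,-20,0],
    [0,-20,0],
    [0,-16,0],
    [0,-10,0],
  ],
  spin=[0,0,0,0,0,0,0,0],
)

```text
t: 47.25
position: [0.4741, -0.2432, 0.1928]
tcp_rot: [[0.995, -0.002, 0.1], [-0.1, -0.028, 0.995], [0.0, -1.0, -0.028]]
contact_force: [-0.1, -1.0, -2.9]
finger_gap: 0.051
```

```bash
python3 p.py 475 348 195 -5.5 26 25; python3 - <<'E'
from h import *
S=robot.grab_frame("scene")
crop(S,130,50,260,190,5,"pics/s17.png")
E
```

```text
t 47.25 pos [ 474.1 -243.2  192.8] yaw -5.7 gap 51.0 F [-0.1 -1.  -2.9] tilt [-0.14 -1.61]
26 rows
[[-2.2, -0.7, 22.6], [-2.2, -0.7, 22.6], [-2.2, -0.7, 22.6], [-2.2, -0.7, 22.6], [-2.2, -0.7, 22.6], [-2.2, -0.7, 22.6], [-2.2, -0.7, 22.6], [-2.2, -0.7, 22.6], [-2.2, -0.7, 22.6], [-2.2, -0.7, 22.6], [-2.2, -0.7, 22.6], [-2.2, -0.7, 22.6], [-2.2, -0.7, 22.6], [-2.2, -0.7, 22.6], [-2.2, -0.7, 22.6], [-2.2, -0.7, 22.6], [-2.2, -0.7, 22.6], [-2.2, -0.7, 22.6], [-2.2, -0.7, 22.6], [-2.2, -0.7, 22.6], [-2.2, -0.7, 22.6], [-2.2, -0.7, 22.6], [-2.2, -0.7, 22.6], [-2.2, -0.7, 22.6], [-2.2, -0.7, 22.6], [-2.1, -0.7, 22.6]]
[np.float64(-0.0), np.float64(-0.0), np.float64(-0.0), np.float64(-0.0), np.float64(-0.0), np.float64(-0.0), np.float64(-0.0), np.float64(-0.0), np.float64(-0.0), np.float64(-0.0), np.float64(-0.0), np.float64(-0.0), np.float64(-0.0), np.float64(-0.0), np.float64(-0.0), np.float64(-0.0), np.float64(-0.0), np.float64(-0.0), np.float64(-0.0), np.float64(-0.0), np.float64(-0.0), np.float64(-0.0), np.float64(-0.0), np.float64(-0.0), np.float64(-0.0), np.float64(-0.0)]
```

View pics/s17.png

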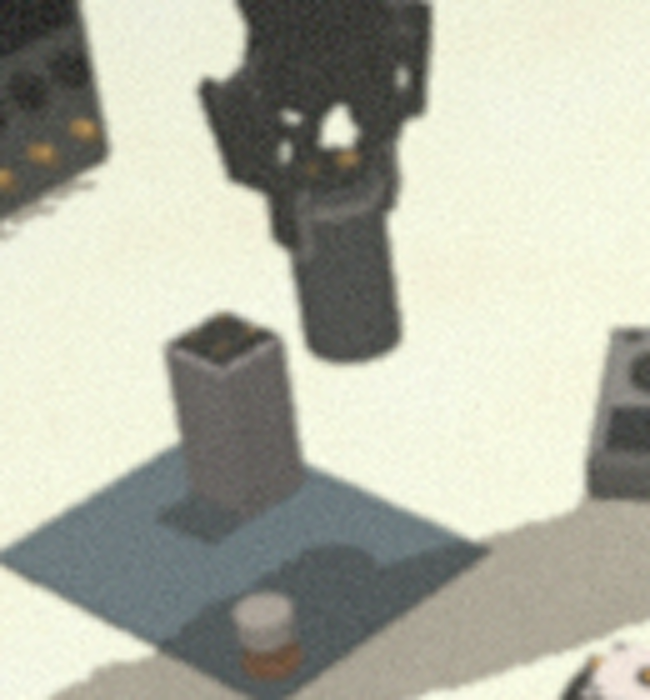

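jog_arm(
  hand=[40,40,40,40,40,40,40,40],
  translation=[
    [-1,0,10],
    [-2,0,18],
    [-2,0,26],
    [-2,0,30],
    [-3,0,30],
    [-3,0,30],
    [-3,0,30],
    [-3,0,30],
  ],
  spin=[0,0,0,0,0,0,0,0],
)

```text
t: 48.3
position: [0.4703, -0.0253, 0.1827]
tcp_rot: [[0.995, -0.011, 0.099], [-0.099, -0.023, 0.995], [-0.009, -1.0, -0.024]]
contact_force: [0.5, -0.3, -3.0]
finger_gap: 0.0511
```

jog_arm(
  hand=[40,40,40,40,40,40,40,40],
  translation=[
    [-3,0,30],
    [-3,0,30],
    [-3,0,30],
    [-3,0,30],
    [-3,0,30],
    [-3,0,30],
    [-3,0,30],
    [-3,0,30],
  ],
  spin=[0,0,0,0,0,0,0,0],
)

```text
t: 49.3
position: [0.4571, 0.2311, 0.1707]
tcp_rot: [[0.996, -0.025, 0.089], [-0.09, -0.025, 0.996], [-0.023, -0.999, -0.027]]
contact_force: [0.4, -0.8, -4.1]
finger_gap: 0.051
```

```bash
python3 p.py 475 348 180 -5.5 8
```

```text
t 49.3 pos [457.1 231.1 170.7] yaw -5.2 gap 51.0 F [ 0.4 -0.8 -4.1] tilt [-1.44 -1.4 ]
8 rows
[[0.9, -1.6, 14.7], [0.9, -1.6, 14.7], [0.9, -1.6, 14.7], [0.9, -1.6, 14.7], [0.8, -1.6, 14.7], [0.8, -1.6, 14.7], [0.8, -1.6, 14.7], [0.8, -1.6, 14.7]]
[np.float64(0.0), np.float64(0.0), np.float64(0.0), np.float64(0.0), np.float64(0.0), np.float64(0.0), np.float64(0.0), np.float64(0.0)]
```

jog_arm(
  hand=[40,40,40,40,40,40,40,40],
  translation=[
    [1,-1,26],
    [1,-1,24],
    [1,-1,20],
    [1,-1,17],
    [1,0,13],
    [1,0,9],
    [1,0,5],
    [0,0,1],
  ],
  spin=[0,0,0,0,0,0,0,0],
)

```text
t: 50.3
position: [0.4662, 0.3534, 0.1662]
tcp_rot: [[0.996, -0.034, 0.081], [-0.082, -0.03, 0.996], [-0.032, -0.999, -0.033]]
contact_force: [-0.3, -0.1, -2.5]
finger_gap: 0.0507
```

```bash
python3 p.py 475 348 100 -5.5 5 
```

```text
t 50.3 pos [466.2 353.4 166.2] yaw -4.7 gap 50.7 F [-0.3 -0.1 -2.5] tilt [-1.97 -1.73]
5 rows
[[2.3, 13.2, -0.5], [2.3, 13.2, -0.5], [2.3, 13.2, -0.5], [2.3, 13.2, -0.5], [2.3, 13.2, -0.5]]
[np.float64(0.2), np.float64(0.2), np.float64(0.2), np.float64(0.2), np.float64(0.2)]
```

jog_arm(
  hand=[40,40,40,40,40,40],
  translation=[
    [2,20,-1],
    [2,25,-1],
    [2,20,0],
    [2,7,0],
    [0,0,0],
    [0,0,0],
  ],
  spin=[0.3,0.3,0.2,0,0,0],
)

```text
t: 51.05
position: [0.4738, 0.3465, 0.095]
tcp_rot: [[0.995, -0.031, 0.1], [-0.101, -0.029, 0.995], [-0.028, -0.999, -0.032]]
contact_force: [0.0, -0.6, -2.5]
finger_gap: 0.0505
```

```bash
python3 p.py 475 348 72 -5.5 3 
```

```text
t 51.05 pos [473.8 346.5  95. ] yaw -5.8 gap 50.5 F [ 0.  -0.6 -2.5] tilt [-1.79 -1.64]
3 rows
[[0.6, 7.6, 0.8], [0.6, 7.6, 0.8], [0.6, 7.6, 0.8]]
[np.float64(-0.1), np.float64(-0.1), np.float64(-0.1)]
```

jog_arm(
  hand=[40,40,40,40,40,40],
  translation=[
    [1,5,1],
    [1,8,1],
    [1,8,1],
    [1,4,0],
    [0,2,0],
    [0,0,0],
  ],
  spin=[0,0,0,0,0,0],
)

```text
t: 51.8
position: [0.4783, 0.3493, 0.0675]
tcp_rot: [[0.995, -0.029, 0.099], [-0.1, -0.027, 0.995], [-0.026, -0.999, -0.03]]
contact_force: [-0.3, -0.1, -1.0]
finger_gap: 0.0505
```

```bash
python3 p.py 477 348 67 -5.5; python3 - <<'E'
from h import *
S=robot.grab_frame("scene")
crop(S,330,120,480,260,5,"pics/s18.png")
E
```

```text
t 51.8 pos [478.3 349.3  67.5] yaw -5.8 gap 50.5 F [-0.3 -0.1 -1. ] tilt [-1.65 -1.54]
1 rows
[[-1.2, 0.6, -1.5]]
[np.float64(-0.3)]
```

View pics/s18.png

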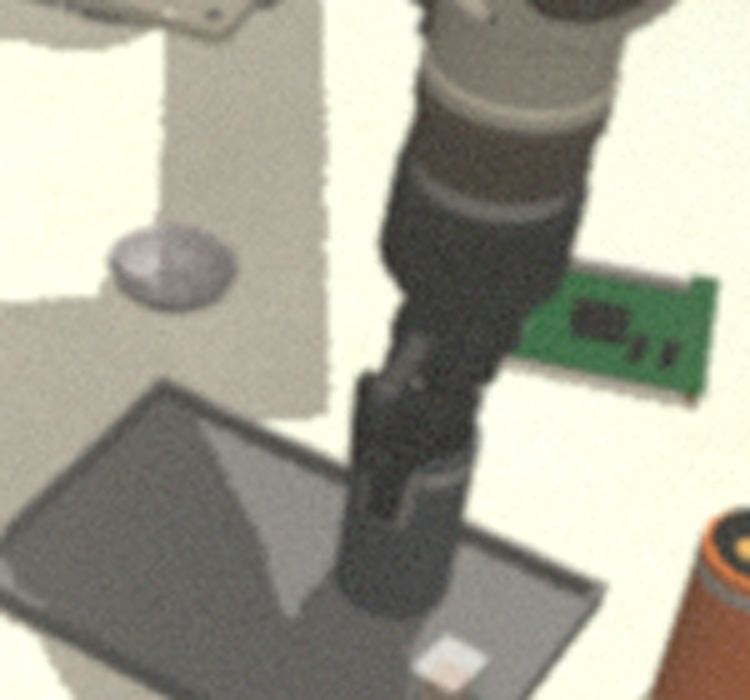

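jog_arm(
  hand=[40,40,85,85,85,85],
  translation=[
    [-1,0,-1],
    [0,1,0],
    [0,0,0],
    [0,0,0],
    [0,0,0],
    [0,0,0],
  ],
  spin=[0,0,0,0,0,0],
)

```text
t: 52.6
position: [0.4785, 0.3495, 0.0691]
tcp_rot: [[0.995, -0.025, 0.1], [-0.1, -0.024, 0.995], [-0.022, -0.999, -0.026]]
contact_force: [0.2, -0.2, 0.1]
finger_gap: 0.0855
```

jog_arm(
  hand=[85,85,85,85,85,85,85,85],
  translation=[
    [0,-8,0],
    [0,-14,0],
    [0,-20,0],
    [0,-20,0],
    [0,-20,0],
    [0,-16,0],
    [0,-10,0],
    [0,-5,0],
  ],
  spin=[0,0,0,0,0,0,0,0],
)

```text
t: 53.6
position: [0.4825, 0.353, 0.1922]
tcp_rot: [[0.995, -0.02, 0.1], [-0.1, -0.021, 0.995], [-0.018, -1.0, -0.023]]
contact_force: [-0.5, 0.8, 0.3]
finger_gap: 0.0848
```

```bash
python3 p.py 478 -336 180 -5.5 26 28; python3 - <<'E'
from h import *
S=robot.grab_frame("scene")
crop(S,330,120,480,260,5,"pics/s19.png")
h=cv2.cvtColor(S["pixels"],cv2.COLOR_RGB2HSV).astype(int)
g=((h[...,0]>12)&(h[...,0]<32)&(h[...,1]>100)&(h[...,2]>100)).astype(np.uint8)
n,l,s,c=cv2.connectedComponentsWithStats(g)
print([(c[i].round(1),s[i,4]) for i in range(1,n) if 370<c[i][0]<450 and 180<c[i][1]<225])
E
```

```text
t 53.6 pos [482.5 353.  192.2] yaw -5.7 gap 84.8 F [-0.5  0.8  0.3] tilt [-1.17 -1.18]
26 rows
[[2.5, 1.0, -26.4], [2.5, 1.0, -26.4], [2.5, 1.0, -26.4], [2.5, 1.0, -26.4], [2.5, 1.0, -26.4], [2.5, 1.0, -26.4], [2.5, 1.0, -26.4], [2.5, 1.0, -26.4], [2.5, 1.0, -26.4], [2.5, 1.0, -26.4], [2.4, 1.0, -26.4], [2.4, 1.0, -26.4], [2.4, 1.0, -26.4], [2.4, 1.0, -26.4], [2.4, 1.0, -26.4], [2.4, 1.0, -26.4], [2.4, 1.0, -26.4], [2.4, 1.0, -26.4], [2.4, 1.0, -26.4], [2.4, 1.0, -26.4], [2.4, 1.0, -26.4], [2.4, 1.0, -26.4], [2.4, 1.0, -26.4], [2.4, 1.0, -26.4], [2.4, 1.0, -26.4], [2.4, 1.0, -26.4]]
[np.float64(-0.0), np.float64(-0.0), np.float64(-0.0), np.float64(-0.0), np.float64(-0.0), np.float64(-0.0), np.float64(-0.0), np.float64(-0.0), np.float64(-0.0), np.float64(-0.0), np.float64(-0.0), np.float64(-0.0), np.float64(-0.0), np.float64(-0.0), np.float64(-0.0), np.float64(-0.0), np.float64(-0.0), np.float64(-0.0), np.float64(-0.0), np.float64(-0.0), np.float64(-0.0), np.float64(-0.0), np.float64(-0.0), np.float64(-0.0), np.float64(-0.0), np.float64(-0.0)]
[(array([419. , 200.3]), np.int32(7)), (array([410.3, 203.3]), np.int32(15))]
```

View pics/s19.png

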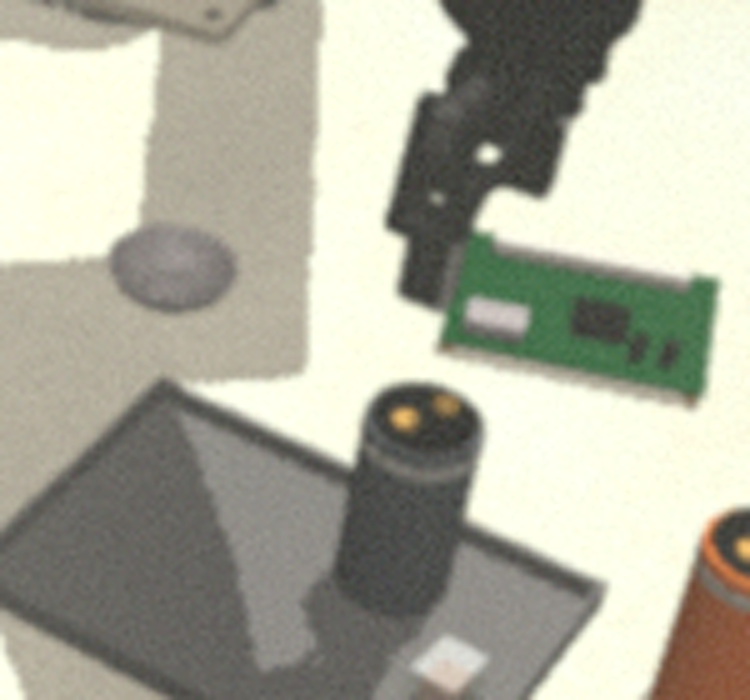

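The can stands upright. Its terminals are at (419.0,200.3) and (410.3,203.3), against (418.9,200.2) and (410.9,203.2) at the start, so it is back within about 2 mm. Next I'll fetch the block.

jog_arm(
  hand=[85,85,85,85,85,85,85,85],
  translation=[
    [1,0,-10],
    [2,0,-18],
    [3,0,-26],
    [3,0,-30],
    [3,0,-30],
    [3,0,-30],
    [3,0,-30],
    [3,0,-30],
  ],
  spin=[0,0,0,0,0,0,0,0],
)

```text
t: 54.65
position: [0.4783, 0.1339, 0.1924]
tcp_rot: [[0.995, -0.029, 0.1], [-0.101, -0.027, 0.994], [-0.026, -0.999, -0.03]]
contact_force: [0.2, -0.2, -0.2]
finger_gap: 0.0851
```

jog_arm(
  hand=[85,85,85,85,85,85,85,85],
  translation=[
    [3,0,-30],
    [3,0,-30],
    [3,0,-30],
    [3,0,-30],
    [3,0,-30],
    [3,0,-30],
    [3,0,-30],
    [3,0,-30],
  ],
  spin=[0,0,0,0,0,0,0,0],
)

```text
t: 55.65
position: [0.4665, -0.1237, 0.1953]
tcp_rot: [[0.993, -0.041, 0.108], [-0.11, -0.029, 0.994], [-0.037, -0.999, -0.034]]
contact_force: [0.4, -0.6, 0.3]
finger_gap: 0.0847
```

```bash
python3 p.py 478 -336 180 -5.5 10 28
```

```text
t 55.65 pos [ 466.5 -123.7  195.3] yaw -6.3 gap 84.7 F [ 0.4 -0.6  0.3] tilt [-2.33 -1.69]
10 rows
[[3.5, 2.1, -20.9], [3.5, 2.1, -20.9], [3.5, 2.1, -20.9], [3.4, 2.1, -20.9], [3.4, 2.1, -20.9], [3.4, 2.1, -20.9], [3.4, 2.1, -20.9], [3.3, 2.1, -21.0], [3.3, 2.1, -21.0], [3.3, 2.1, -21.0]]
[np.float64(-0.1), np.float64(-0.1), np.float64(-0.1), np.float64(-0.1), np.float64(-0.1), np.float64(-0.1), np.float64(-0.1), np.float64(-0.1), np.float64(-0.1), np.float64(-0.1)]
```

jog_arm(
  hand=[85,85,85,85,85,85,85,85],
  translation=[
    [4,1,-28],
    [4,1,-28],
    [4,1,-28],
    [4,1,-28],
    [4,1,-26],
    [4,1,-22],
    [4,1,-16],
    [3,1,-10],
  ],
  spin=[0,0,0,0,0,0,0,0],
)

```text
t: 56.65
position: [0.4635, -0.3236, 0.1879]
tcp_rot: [[0.992, -0.052, 0.119], [-0.12, -0.025, 0.992], [-0.049, -0.998, -0.031]]
contact_force: [-0.4, 0.1, -0.4]
finger_gap: 0.0853
```

```bash
python3 p.py 478 -336 180 -5.5 4 28;  python3 - <<'E'
from h import *
S=robot.grab_frame("scene")
crop(S,155,90,205,165,8,"pics/s20.png")
E
```

```text
t 56.65 pos [ 463.5 -323.6  187.9] yaw -6.9 gap 85.3 F [-0.4  0.1 -0.4] tilt [-2.98 -1.46]
4 rows
[[4.1, 1.9, -2.6], [4.0, 1.9, -2.6], [4.0, 1.9, -2.6], [4.0, 1.9, -2.7]]
[np.float64(-0.4), np.float64(-0.4), np.float64(-0.4), np.float64(-0.4)]
```

View pics/s20.png

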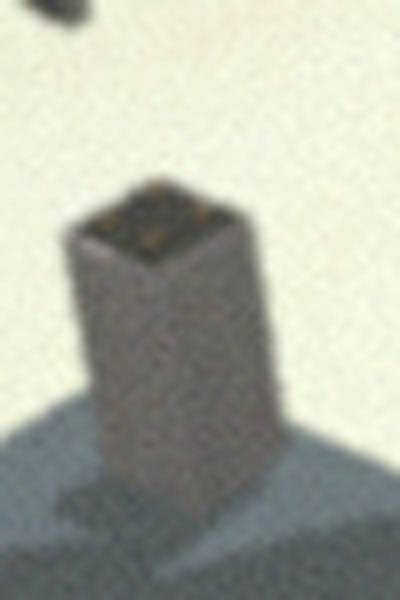

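```bash
python3 - <<'E'
from h import *
S=robot.grab_frame("scene")
P=np.array([onz(S,(x+.5)/8-.5+155,(y+.5)/8-.5+90,.103)[:2]*1000 for x,y in((70,234),(160,178),(252,213),(155,270))])
print(P.round(1),P.mean(0),[np.linalg.norm(P[(i+1)%4]-P[i]).round(1) for i in range(4)],[np.degrees(np.arctan2(*(P[(i+1)%4]-P[i])[::-1])).round(1) for i in range(4)])
E
```

```text
[[ 497.4 -357.1]
 [ 453.6 -355.2]
 [ 454.9 -312.6]
 [ 499.8 -316.9]] [ 476.43227117 -335.41518789] [np.float64(43.8), np.float64(42.6), np.float64(45.1), np.float64(40.3)] [np.float64(177.5), np.float64(88.2), np.float64(-5.5), np.float64(-93.4)]
```

jog_arm(
  hand=[85,85,85,85,85,85,85,85],
  translation=[
    [1,-8,-2],
    [1,-12,-2],
    [1,-14,-2],
    [1,-15,-2],
    [1,-15,-2],
    [1,-14,-1],
    [1,-10,0],
    [0,-5,0],
  ],
  spin=[-0.4,-0.4,-0.3,-0.3,0,0,0,0],
)

```text
t: 57.75
position: [0.4772, -0.3292, 0.2905]
tcp_rot: [[0.995, -0.046, 0.085], [-0.086, -0.028, 0.996], [-0.044, -0.999, -0.032]]
contact_force: [-0.1, -0.4, 0.2]
finger_gap: 0.0849
```

jog_arm(
  hand=[85,85,85,85],
  translation=[
    [3,50,0],
    [3,50,0],
    [0,0,0],
    [0,0,0],
  ],
  spin=[0,0,0,0],
)

```text
t: 58.25
position: [0.4805, -0.3329, 0.1922]
tcp_rot: [[0.996, -0.041, 0.083], [-0.085, -0.031, 0.996], [-0.039, -0.999, -0.035]]
contact_force: [0.8, -0.6, -0.4]
finger_gap: 0.0851
```

```bash
python3 p.py 477 -336 66 -5 6 28
```

```text
t 58.25 pos [ 480.5 -332.9  192.2] yaw -4.9 gap 85.1 F [ 0.8 -0.6 -0.4] tilt [-2.38 -1.8 ]
6 rows
[[0.3, 21.1, 0.2], [0.3, 21.1, 0.2], [0.3, 21.1, 0.2], [0.3, 21.1, 0.2], [0.3, 21.1, 0.2], [0.3, 21.1, 0.2]]
[np.float64(0.0), np.float64(0.0), np.float64(0.0), np.float64(0.0), np.float64(0.0), np.float64(0.0)]
```

jog_arm(
  hand=[85,85,85,85,85,85,85,85],
  translation=[
    [0,15,0],
    [0,22,0],
    [0,26,0],
    [0,24,0],
    [0,20,0],
    [0,10,0],
    [0,2,0],
    [0,0,0],
  ],
  spin=[0,0,0,0,0,0,0,0],
)

```text
t: 59.25
position: [0.483, -0.3418, 0.0793]
tcp_rot: [[0.996, -0.024, 0.084], [-0.085, -0.043, 0.995], [-0.02, -0.999, -0.045]]
contact_force: [-0.0, 0.3, -0.0]
finger_gap: 0.0851
```

```bash
python3 p.py 476.6 -336.5 67 -5
```

```text
t 59.25 pos [ 483.  -341.8   79.3] yaw -4.9 gap 85.1 F [-0.   0.3 -0. ] tilt [-1.37 -2.48]
1 rows
[[-6.6, 12.3, 5.3]]
[np.float64(0.1)]
```

jog_arm(
  hand=[85,85,85,85,85],
  translation=[
    [-3,1,2],
    [-2,4,2],
    [-2,5,1],
    [0,3,0],
    [0,0,0],
  ],
  spin=[0,0,0,0,0],
)

```text
t: 59.88
position: [0.4767, -0.337, 0.0673]
tcp_rot: [[0.996, -0.021, 0.084], [-0.085, -0.045, 0.995], [-0.017, -0.999, -0.047]]
contact_force: [-0.0, -0.1, 0.5]
finger_gap: 0.085
```

```bash
python3 p.py 476.6 -336.5 67 -5
```

```text
t 59.88 pos [ 476.7 -337.    67.3] yaw -4.8 gap 85.0 F [-0.  -0.1  0.5] tilt [-1.21 -2.58]
1 rows
[[-0.1, 0.3, 0.5]]
[np.float64(0.2)]
```

jog_arm(
  hand=[40,40,40,40,40,40,40],
  translation=[
    [0,0,0],
    [0,0,0],
    [0,0,0],
    [0,0,0],
    [0,0,0],
    [0,0,0],
    [0,0,0],
  ],
  spin=[0,0,0,0,0,0,0],
)

```text
t: 60.75
position: [0.4766, -0.3372, 0.0676]
tcp_rot: [[0.996, -0.021, 0.084], [-0.085, -0.045, 0.995], [-0.017, -0.999, -0.047]]
contact_force: [-0.9, -0.2, -0.8]
finger_gap: 0.0472
```

jog_arm(
  hand=[40,40,40,40,40,40,40,40],
  translation=[
    [0,-8,0],
    [0,-12,0],
    [0,-16,0],
    [0,-20,0],
    [0,-20,0],
    [0,-20,0],
    [0,-18,0],
    [0,-10,0],
  ],
  spin=[0,0,0,0,0,0,0,0],
)

```text
t: 61.75
position: [0.4781, -0.3296, 0.1959]
tcp_rot: [[0.996, -0.025, 0.083], [-0.084, -0.041, 0.996], [-0.022, -0.999, -0.043]]
contact_force: [-0.2, -1.0, -4.5]
finger_gap: 0.0474
```

```bash
python3 p.py 467 277 195 -5.5 22 28; python3 - <<'E'
from h import *
S=robot.grab_frame("scene")
crop(S,110,50,240,190,5,"pics/s21.png")
E
```

```text
t 61.75 pos [ 478.1 -329.6  195.9] yaw -4.8 gap 47.4 F [-0.2 -1.  -4.5] tilt [-1.45 -2.36]
22 rows
[[-2.8, -1.1, 27.4], [-2.8, -1.1, 27.4], [-2.8, -1.1, 27.4], [-2.9, -1.1, 27.4], [-2.9, -1.1, 27.4], [-2.9, -1.1, 27.4], [-2.9, -1.1, 27.4], [-2.9, -1.1, 27.4], [-2.9, -1.1, 27.4], [-3.0, -1.1, 27.4], [-3.0, -1.1, 27.4], [-3.0, -1.1, 27.4], [-3.0, -1.1, 27.4], [-3.0, -1.1, 27.4], [-3.0, -1.1, 27.4], [-3.0, -1.1, 27.4], [-3.1, -1.1, 27.4], [-3.1, -1.1, 27.4], [-3.1, -1.1, 27.4], [-3.1, -1.1, 27.4], [-3.1, -1.1, 27.4], [-3.1, -1.1, 27.4]]
[np.float64(0.0), np.float64(0.0), np.float64(0.0), np.float64(0.0), np.float64(0.0), np.float64(0.0), np.float64(0.0), np.float64(0.0), np.float64(0.0), np.float64(0.0), np.float64(0.0), np.float64(0.0), np.float64(0.0), np.float64(0.0), np.float64(0.0), np.float64(0.0), np.float64(0.0), np.float64(0.0), np.float64(0.0), np.float64(0.0), np.float64(0.0), np.float64(0.0)]
```

View pics/s21.png

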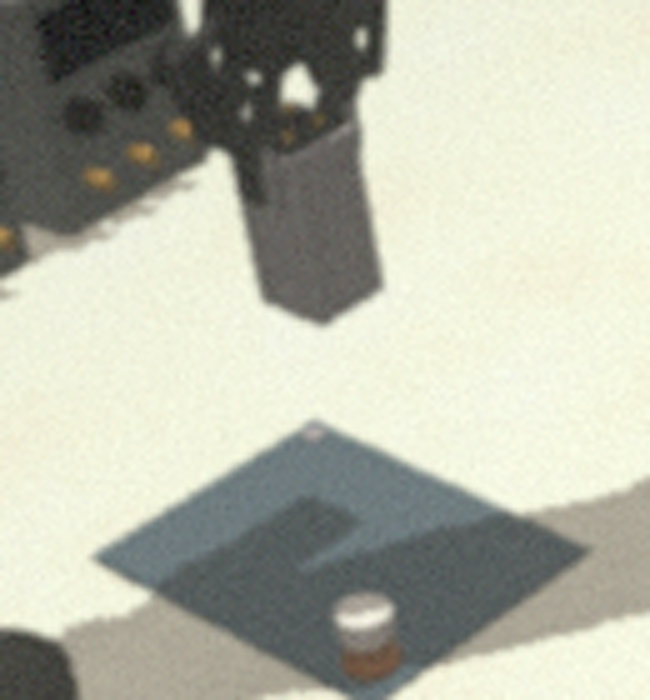

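jog_arm(
  hand=[40,40,40,40,40,40,40,40],
  translation=[
    [-1,0,10],
    [-2,-1,18],
    [-3,-1,26],
    [-3,-1,30],
    [-3,-1,30],
    [-3,-1,30],
    [-3,-1,30],
    [-3,-1,30],
  ],
  spin=[0,0,0,0,0,0,0,0],
)

```text
t: 62.8
position: [0.4687, -0.1106, 0.19]
tcp_rot: [[0.996, -0.035, 0.082], [-0.083, -0.034, 0.996], [-0.032, -0.999, -0.037]]
contact_force: [1.2, 0.3, -3.3]
finger_gap: 0.047
```

jog_arm(
  hand=[40,40,40,40,40,40,40,40],
  translation=[
    [-2,-1,30],
    [-2,-1,30],
    [-2,-1,30],
    [-2,-1,30],
    [-2,-1,30],
    [-2,-1,30],
    [-2,-1,30],
    [-2,-1,30],
  ],
  spin=[0,0,0,0,0,0,0,0],
)

```text
t: 63.8
position: [0.4602, 0.1456, 0.1846]
tcp_rot: [[0.996, -0.047, 0.074], [-0.075, -0.033, 0.997], [-0.045, -0.998, -0.037]]
contact_force: [0.4, -0.1, -3.9]
finger_gap: 0.0471
```

```bash
python3 p.py 467 277 190 -5.5 8 28
```

```text
t 63.8 pos [460.2 145.6 184.6] yaw -4.3 gap 47.1 F [ 0.4 -0.1 -3.9] tilt [-2.7  -1.91]
8 rows
[[-0.4, -1.3, 16.4], [-0.5, -1.3, 16.4], [-0.5, -1.3, 16.4], [-0.5, -1.3, 16.4], [-0.6, -1.3, 16.4], [-0.6, -1.3, 16.4], [-0.7, -1.3, 16.4], [-0.7, -1.3, 16.4]]
[np.float64(0.1), np.float64(0.1), np.float64(0.1), np.float64(0.1), np.float64(0.1), np.float64(0.1), np.float64(0.1), np.float64(0.1)]
```

jog_arm(
  hand=[40,40,40,40,40,40,40,40],
  translation=[
    [0,-1,26],
    [0,-1,24],
    [0,-1,21],
    [0,-1,18],
    [0,-1,14],
    [0,0,10],
    [0,0,6],
    [0,0,0],
  ],
  spin=[0.2,0.2,0.2,0.2,0.2,0.2,0.1,0],
)

```text
t: 64.8
position: [0.4621, 0.2726, 0.1813]
tcp_rot: [[0.994, -0.055, 0.089], [-0.092, -0.037, 0.995], [-0.051, -0.998, -0.042]]
contact_force: [-0.6, -0.3, -3.1]
finger_gap: 0.0475
```

```bash
python3 p.py 468 276 100 -5.5 4 28
```

```text
t 64.8 pos [462.1 272.6 181.3] yaw -5.3 gap 47.5 F [-0.6 -0.3 -3.1] tilt [-3.15 -2.14]
4 rows
[[2.4, 20.2, 1.8], [2.4, 20.2, 1.8], [2.4, 20.2, 1.8], [2.4, 20.2, 1.8]]
[np.float64(0.1), np.float64(0.1), np.float64(0.1), np.float64(0.1)]
```

jog_arm(
  hand=[40,40,40,40,40,40,40],
  translation=[
    [2,14,2],
    [2,20,2],
    [2,22,2],
    [2,18,1],
    [1,8,1],
    [0,3,0],
    [0,0,0],
  ],
  spin=[0,0,0,0,0,0,0],
)

```text
t: 65.68
position: [0.4675, 0.2731, 0.0899]
tcp_rot: [[0.994, -0.057, 0.095], [-0.097, -0.039, 0.995], [-0.053, -0.998, -0.044]]
contact_force: [0.2, -0.5, -2.8]
finger_gap: 0.047
```

```bash
python3 p.py 469 276.3 72 -5.5 4 28;python3 - <<'E'
from h import *
S=robot.grab_frame("scene")
crop(S,330,120,480,260,5,"pics/s22.png")
E
```

```text
t 65.67 pos [467.5 273.1  89.9] yaw -5.6 gap 47.0 F [ 0.2 -0.5 -2.8] tilt [-3.25 -2.24]
4 rows
[[0.5, 4.4, 1.0], [0.5, 4.4, 1.0], [0.5, 4.4, 1.0], [0.5, 4.4, 1.0]]
[np.float64(-0.0), np.float64(-0.0), np.float64(-0.0), np.float64(-0.0)]
```

View pics/s22.png

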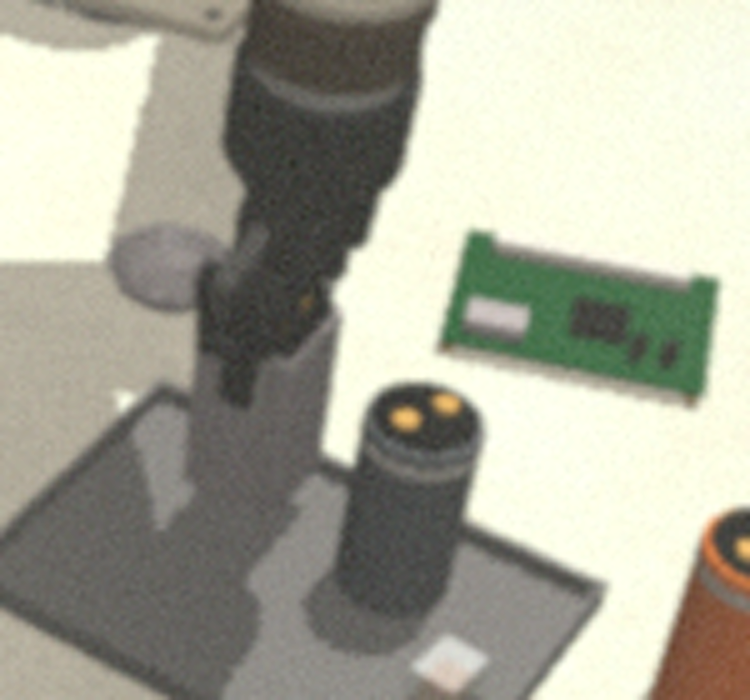

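jog_arm(
  hand=[40,40,40,40,40,40],
  translation=[
    [0.5,4,1],
    [0.5,7,1],
    [0,6,1],
    [0,3,1],
    [0,1,0],
    [0,0,0],
  ],
  spin=[0,0,0,0,0,0],
)

```text
t: 66.47
position: [0.4688, 0.2774, 0.0693]
tcp_rot: [[0.994, -0.053, 0.094], [-0.096, -0.037, 0.995], [-0.049, -0.998, -0.042]]
contact_force: [-0.3, -0.6, -2.4]
finger_gap: 0.0477
```

```bash
python3 p.py 469 276.3 69 -5.5
```

```text
t 66.47 pos [468.8 277.4  69.3] yaw -5.5 gap 47.7 F [-0.3 -0.6 -2.4] tilt [-3.05 -2.12]
1 rows
[[0.3, 0.4, -1.1]]
[np.float64(-0.0)]
```

jog_arm(
  hand=[40,40,85,85,85,85,85],
  translation=[
    [0,1,-1],
    [0,1,0],
    [0,0,0],
    [0,0,0],
    [0,0,0],
    [0,0,0],
    [0,0,0],
  ],
  spin=[0,0,0,0,0,0,0],
)

```text
t: 67.35
position: [0.4702, 0.2771, 0.0694]
tcp_rot: [[0.994, -0.049, 0.095], [-0.096, -0.035, 0.995], [-0.046, -0.998, -0.039]]
contact_force: [0.7, 0.2, -0.4]
finger_gap: 0.085
```

```bash
python3 p.py 469 276 190 -5.5 8 28;python3 - <<'E'
from h import *
S=robot.grab_frame("scene")
crop(S,330,120,480,260,5,"pics/s23.png")
E
```

```text
t 67.35 pos [470.2 277.1  69.4] yaw -5.5 gap 85.0 F [ 0.7  0.2 -0.4] tilt [-2.83 -1.98]
8 rows
[[-0.8, -15.0, -0.7], [-0.8, -15.0, -0.7], [-0.8, -15.0, -0.7], [-0.8, -15.0, -0.7], [-0.8, -15.0, -0.7], [-0.8, -15.0, -0.7], [-0.8, -15.0, -0.7], [-0.8, -15.0, -0.7]]
[np.float64(-0.0), np.float64(-0.0), np.float64(-0.0), np.float64(-0.0), np.float64(-0.0), np.float64(-0.0), np.float64(-0.0), np.float64(-0.0)]
```

View pics/s23.png

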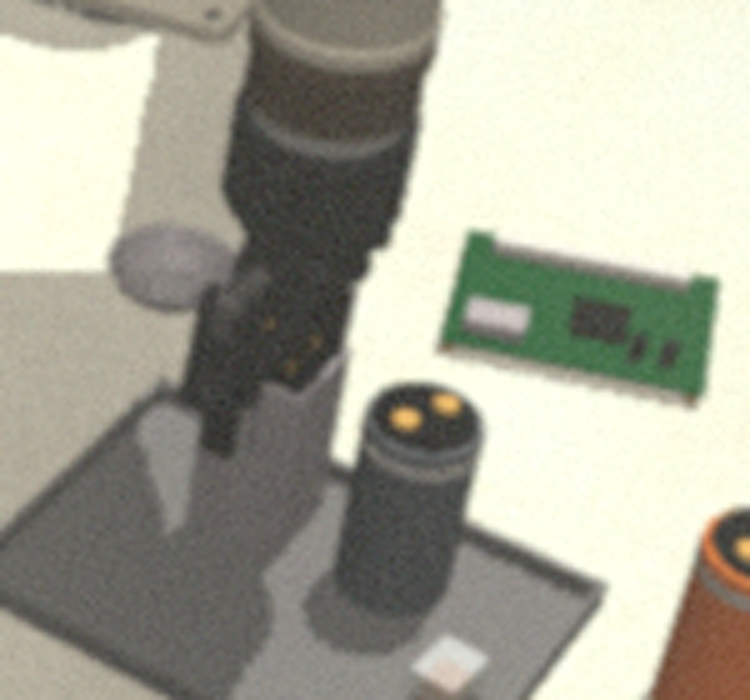

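Released. I'll lift and move clear toward the middle, away from the nest and tray views.

jog_arm(
  hand=[85,85,85,85,85,85,85,85],
  translation=[
    [0,-8,0],
    [-1,-14,-1],
    [-1,-20,-1],
    [-1,-20,-1],
    [-1,-20,-1],
    [-1,-20,-1],
    [-1,-20,-1],
    [0,-20,0],
  ],
  spin=[0,0,0,0,0,0,0,0],
)

```text
t: 68.4
position: [0.4705, 0.2765, 0.2223]
tcp_rot: [[0.994, -0.046, 0.095], [-0.096, -0.033, 0.995], [-0.043, -0.998, -0.037]]
contact_force: [0.4, 0.8, -0.3]
finger_gap: 0.0852
```

jog_arm(
  hand=[85,85,85,85,85,85,85,85],
  translation=[
    [-10,0,-20],
    [-20,0,-40],
    [-15,0,-50],
    [-10,0,-50],
    [-5,0,-50],
    [0,0,-50],
    [0,0,-50],
    [0,0,-50],
  ],
  spin=[0,0,0,0,0,0,0,0],
)

```text
t: 69.4
position: [0.3777, -0.0818, 0.2487]
tcp_rot: [[0.996, -0.024, 0.087], [-0.087, -0.029, 0.996], [-0.022, -0.999, -0.031]]
contact_force: [0.7, 0.4, 0.5]
finger_gap: 0.0851
```

jog_arm(
  hand=[85,85,85,85,85,85],
  translation=[
    [0,0,-50],
    [0,0,-50],
    [0,0,-50],
    [0,0,-30],
    [0,0,-10],
    [0,0,0],
  ],
  spin=[0,0,0,0,0,0],
)

```text
t: 70.15
position: [0.3594, -0.2801, 0.2623]
tcp_rot: [[0.996, -0.014, 0.093], [-0.093, -0.034, 0.995], [-0.011, -0.999, -0.035]]
contact_force: [-0.4, 0.1, -0.1]
finger_gap: 0.0848
```

```bash
python3 - <<'E'
from h import *
import pickle
T=robot.grab_frame("top");S=robot.grab_frame("scene")
pickle.dump((T,S),open("f1.pkl","wb"))
o=robot.get_obs();print(o["t"],o["position"])
cv2.imwrite("pics/t24.png",T["pixels"][:,:,::-1])
crop(S,360,175,430,250,9,"pics/s24.png");crop(T,155,215,220,275,11,"pics/t25.png")
h=cv2.cvtColor(S["pixels"],cv2.COLOR_RGB2HSV).astype(int)
g=((h[...,0]>12)&(h[...,0]<32)&(h[...,1]>110)&(h[...,2]>110)).astype(np.uint8)
n,l,s,c=cv2.connectedComponentsWithStats(g)
print([(c[i].round(1),s[i,4]) for i in range(1,n) if 240<c[i][0]<450 and 180<c[i][1]<225])
h=cv2.cvtColor(T["pixels"],cv2.COLOR_RGB2HSV).astype(int)
g=((h[...,0]>12)&(h[...,0]<32)&(h[...,1]>110)&(h[...,2]>110)).astype(np.uint8)
n,l,s,c=cv2.connectedComponentsWithStats(g)
print([(c[i].round(1),s[i,4]) for i in range(1,n) if 140<c[i][0]<350 and 200<c[i][1]<270])
E
```

```text
70.25 [ 0.35962003 -0.27915449  0.2621605 ]
[(array([259.7, 184.7]), np.int32(3)), (array([277., 188.]), np.int32(3)), (array([302.5, 193. ]), np.int32(2)), (array([419. , 200.1]), np.int32(14)), (array([410.9, 203.2]), np.int32(15)), (array([291., 217.]), np.int32(1))]
[(array([319., 211.]), np.int32(5)), (array([269.2, 222.6]), np.int32(5)), (array([306.8, 228.6]), np.int32(5)), (array([290.5, 232.5]), np.int32(4)), (array([326.8, 243.6]), np.int32(5)), (array([168.9, 247.7]), np.int32(18)), (array([164.1, 254.9]), np.int32(18)), (array([276.5, 255.5]), np.int32(4))]
```

View pics/t24.png

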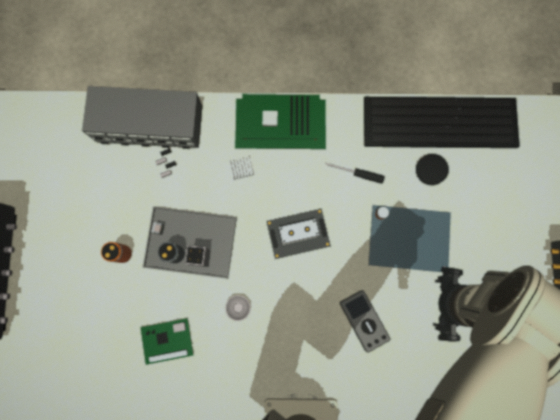

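View pics/s24.png

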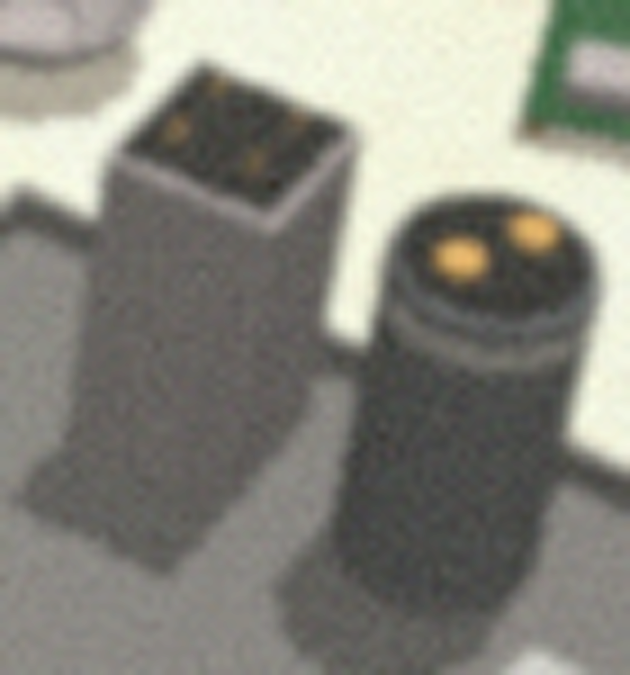

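View pics/t25.png

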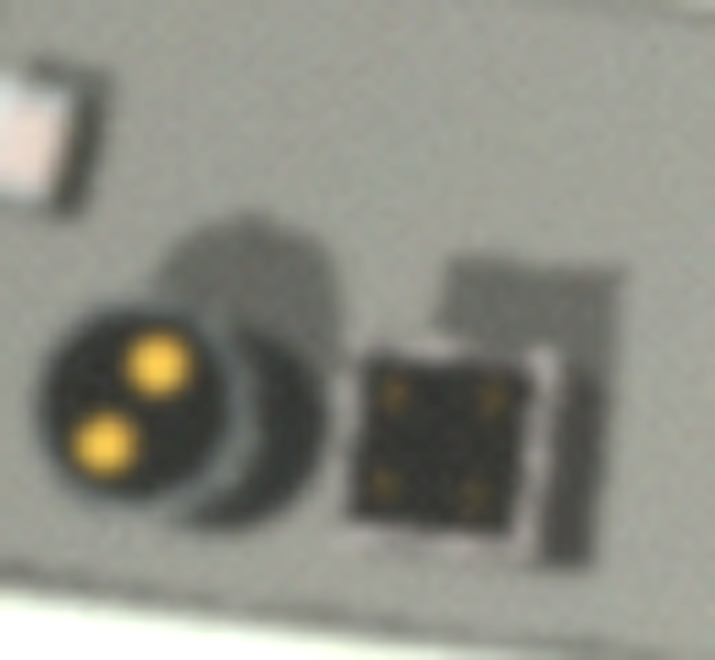

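```bash
python3 - <<'E'
from h import *
import pickle
T,S=pickle.load(open("f1.pkl","rb"))
A,B=[onz(T,*p,.048)[:2]*1000 for p in((306.8,228.6),(290.5,232.5))]
print("box",(A+B)/2,np.degrees(np.arctan2(*(B-A)[::-1])))
A,B=[onz(T,*p,.107)[:2]*1000 for p in((168.9,247.7),(164.1,254.9))]; print("can",(A+B)/2)
o=robot.get_obs();print(o["contact_force"],abs(np.array(o["qvel"])).max(),o["t"])
robot.job_done()
E
```

```text
box [537.4899788    8.24530804] 104.11001117661318
can [474.14092418 347.83266553]
[-0.61619044 -0.2819132   1.02964927] 0.015015744559317692 70.25
the job is handed in; nothing more can be done
```

I moved the can and block to the mat, laid the reference box in the nest, stood both back in the tray, and handed the job in at about 70 s of the 128 s allowed.

| Item | Last check | Start or target | Difference |
|---|---|---|---|
| Reference box | (537.5, 8.2) mm top view; (536.6, 8.3) mm scene view | outline centre (535.3, 7.9) mm | about 1.5–2 mm, turned less than 0.5° |
| Capacitor can | (474.1, 347.8) mm, upright | (474.7, 347.9) mm, same camera | under 1 mm |
| Filter block | upright, at the same pixels as in the starting pictures (compared by eye) | first spot | about 1 px, roughly 2–3 mm |

- **Other parts:** The relay, jar, heat sink and the orange look-alike look unmoved in the last pictures; I did not measure them. The gripper was open, well away from everything, with no contact force.
- **Tool tilt:** The tool drifted up to about 5° off vertical during fast moves. I reduced this with slower moves and a few quick drops in the air.
- **Disagreements:** My readings of where the block stood on the mat disagreed by up to about 5 mm. The two views of the box in the nest differed by about 1 mm. Neither affected the result.

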